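# Lean a cupboard door panel on the drying stand

## Robot

A 7-joint arm with a two-finger parallel gripper is mounted at the origin on the work surface. World frame = base frame: x ahead of the robot, y to its left, z up, the work surface at z = 0. Lengths are in m, angles in rad, forces in N, time in s.
With the tool pointing down it reaches from about 0.425 to 0.875 m from the base axis. Payload 4.7 kg.
Tool frame: the origin (TCP) lies midway between the tips of the shut fingers; the grasp point (between the pads) lies 19 mm behind it; x points along the fingers, y is the direction in which the jaws open and shut, and the axes are right-handed (so a half turn about x gives the same grasp; the last joint's range is limited). The gripper opens to 87 mm and grips with 3 to 60 N. Pads are 19 mm wide; open, the fingers measure 117 mm over their backs; the gripper's body (75 mm by 190 mm) begins 51 mm behind the grasp point.
Start: joints at [1.213, 0.321, -0.07, 1.45, 0.023, 1.371, -0.057], TCP at [0.236, -0.606, 0.196] pointing down, gripper open.
Joint ranges: [-2.86, 2.86], [-0.3, 2.09], [-1.38, 1.24], [0.06, 2.45], [-1.56, 4.7], [0.09, 2.05], [-2.69, 2.69]. Speed limits (rad/s): [2.57, 2.57, 3.14, 3.14, 3.14, 3.14, 3.14].

## Interface

Orientations are given as a rotation vector (axis times angle).
In Python, from bench import ctrl gives the robot as it stands. The module is installed in compiled form; this text tells all that it offers.
- The arm moves only by the shell command python3 -m jog 'ROWS' [FORCE]. ROWS is JSON, a list of rows, each an object with "rot": the turn, a rotation vector about the tool's x, y, z in units of 5 degrees (1.0 is 5 degrees), a list of three; "travel": the shift along the tool's x, y, z in units of 0.3 m (1.0 is 0.3 m), a list of three; "jaw": the closure, from -1 (fully open) to 1 (shut), so that 0 is half open. In form: [{"rot": [ax, ay, az], "travel": [tx, ty, tz], "jaw": jaw}, ...]. A call has 1 to 8 rows; each row shifts and turns the commanded pose from where the row before left it, along the tool's axes as they then stand; what a row does not reach is not made up. A row lasts 1/10 s, in which the tool goes at most 50 mm and 8.59 degrees, less where a joint would pass 70% of its speed; a pose out of reach is approached as far as the arm can. A call with a number of a shift or a turn outside -1 to 1 is refused whole. A call with a gripper value outside its range is refused whole. The fingers move at their own pace and stop on an object; FORCE is the grip in N (left out, the last holds). Time passes only in rows, so rows that do not move let the fingers close. It gives the time, the measured TCP pose, the force and the opening at its end, in the units of the state.
- ctrl.get_state(): the state, without advancing time (a new reading comes with each control period).
- ctrl.get_image(name): name is "side" or "top" or "wrist"; returns the picture (384x512x3 uint8, red, green, blue); there is no depth.
- ctrl.camera_model(name): a dict with "mtx" (3x3 intrinsics, pixels), "extrinsics" (4x4, takes a point from world to camera coordinates); the wrist camera has in their place "hand_eye" (4x4, takes a point from camera to tool coordinates, whose origin is the TCP and whose axes are the tool frame's). Camera axes: x right, y up, looking along -z (the intrinsics and any distortion apply to the point x, -y, -z); pixel columns grow to the right and rows downward; lengths in m; the calibration is good to about 2 mm. A picture is of the moment at which its call begins: read the wrist's pose just before it. camera_model takes no time and is no camera call.
- ctrl.close_job(): hands the job in, once; it reports no verdict.
The state is a dict: "time": time; "joint_positions": joint angles; "qd": joint speeds; "joint_torque": joint torques, N m; "position": TCP position; "tool_rot": TCP orientation; "ft_force": force on the tool from outside, world axes, zero at the start; "torque": the same for the moment, N m; "grip_width": opening from 0.0 (shut) to 1.0 (fully open).
Only numpy, scipy, OpenCV 4.12 (cv2) and the standard library are available. Lean on these libraries where they do the work, as an engineer would, in place of code of your own. Each camera call takes 0.05 s, during which the arm holds its last target.

## Task

Get the drying stand ready by pressing its orange stop strip fully home with the pressing block, not with the gripper: hold the block upright, square to and centred on the strip; then stand the block upright on the bench again. After that take the dark cupboard door panel out of its slotted cradle and lean it on the drying stand: knob end down and knob facing out, its foot on the stand's base against the strip and about midway along it, its back resting squarely against the white back board. Leave the other things on the bench where they are.

Things in the scene. Friction and masses are not known exactly. Their poses are not given: they have to be found in the camera images.
- stand: Drying stand, fixed to the bench; its place and yaw vary. Grey base plate 145 x 170 x 12 mm. Origin: underside of the plate, below the foot channel; z up. The plate runs from x -85 to +60 mm, y -85 to +85 mm, top at z 12 mm. The foot of the panel goes between the back board (-x side) and the stop strip (+x side). A panel of 14 mm standing against the strip and leaning on the back board leans about 19 degrees, its top towards -x.
- backboard: White back board of the stand, fixed, upright, 14 mm thick and 150 mm wide (y -75 to +75 mm); seen in the stand's frame its front face is the plane x = -45 mm and looks to +x, its top edge is at z 140 mm; two gussets behind it reach x = -83 mm. Origin at stand (0, 0, 12 mm), same axes as the stand.
- strip (a joint): Snap-in orange stop strip of the stand, 110 mm long (stand y), 20 mm deep, 14 mm high, seen in the stand's frame at x 12.5 to 32.5 mm. Slides straight down: 0 = standing proud (gap of 14 mm under it, top at z 40 mm), 0.014 = fully home on the base plate (top at z 26 mm). It moves against about 6 N of friction, stops hard when home, and stays where it is left. It starts between 0 and 0.004.
- strip_top (a point): Centre of the strip's top face (stand x 22.5 mm, y 0); moves with the strip; axes parallel to the stand's.
- cradle: Brown wooden cradle, fixed; its place and yaw vary. Base 100 (x) x 110 (y) x 10 mm, two cheeks up to z 45 mm with a slot 17 mm wide (in x) and 66 mm long (in y) between them, slot floor at z 10 mm. Origin at the centre of its underside.
- panel: Dark wooden cupboard door panel, 200 mm long (z), 60 mm wide (y), 14 mm thick (x), about 0.16 kg. Origin at the centre of its foot end; z runs along it to the other (top) end. The front face with a paler inlay and the brass knob is the +x face. Starts upright in the cradle, foot on the slot floor, axes as the cradle's.
- knob (a point): Outer end of the panel's brass knob, 20 mm in diameter, standing 21 mm out of the front face, 75 mm from the foot end.
- presser: Pressing block, about 0.2 kg, starts upright: sole 30 (x) x 60 (y) x 24 mm with black rubber underside, on it a square handle, both green, 24 x 24 mm up to z 120 mm. Origin at the centre of the underside, z up the handle. The sole's 60 mm side goes along the strip.
- dropper: Bystander: amber bottle, 42 mm in diameter, 98 mm high, origin at the centre of its underside.
- jar: Bystander: reddish jar with white cap, 52 mm in diameter, 75 mm high, origin at the centre of its underside.
- sander: Bystander: brick-red sanding block 60 x 110 x 32 mm, origin at the centre of its underside.
- chairleg: Bystander: turned dark chair leg lying on the bench, 220 mm long along its x, up to 36 mm thick, origin at the middle of its underside.
- tape: Bystander: roll of paper tape, 100 mm in diameter, 25 mm high, origin at the centre of its underside.
- brushpot: Bystander: white pot with brushes, 72 mm in diameter, brush ends 160 mm high, origin at the centre of its underside.
- tin: Bystander: blue tin, 72 mm in diameter, 85 mm high, origin at the centre of its underside.
- glue: Bystander: yellow jar with black cap standing close behind the stand's back board, 52 mm in diameter, 90 mm high, origin at the centre of its underside.
Things that resemble listed ones, but are neither listed nor needed, are in the scene too. What is shaped like the panel but pink is not meant.

How it is judged:
By the outcome, as a careful person would: the job done as asked, in the order asked, and still so for the second after the job is handed in, with the robot touching nothing.
It also fails if it takes over 70 s, if anything falls off the work surface, if the arm or the gripper's body presses on something with over 40 N, if the wrist force passes 120 N, or if a joint passes its speed limit or range.

## Working session

There is one attempt and no reset: what is moved stays moved. The work goes in short steps, Python scripts to look and compute and a shell command to move; the robot and the scene stay as the last step left them, time stands still between calls to the robot, and variables do not carry over. Pictures are saved under pics/ and viewed, and the job is handed in when it is done.

```bash
mkdir -p pics; ls; python3 - <<'E'
from bench import ctrl
import cv2,json
s=ctrl.get_state()
print({k:(v if not hasattr(v,'tolist') else v.tolist()) for k,v in s.items()})
for n in ['side','top','wrist']:
    m=ctrl.camera_model(n); print(n,m)
    im=ctrl.get_image(n); cv2.imwrite(f'pics/{n}0.png',im[:,:,::-1])
E
```

```text
pics
{'time': 0.0, 'joint_positions': [1.213099970786958, 0.3218482454473605, -0.07009201014482598, 1.4516541550111193, 0.022573370729864536, 1.3707836481475884, -0.05692111446324258], 'qd': [-0.0005913259290756881, 0.0012593619563586545, -0.0006685417747985599, -0.0003472771700579768, 0.0018542353253163744, -0.00111499432325463, -0.0016214010768066125], 'joint_torque': [0.00044896750296175014, -49.12869930267334, -0.4035663418471813, -31.252999305725098, -0.06392830051481724, 0.04381763515993953, 0.00018366079984843964], 'position': [0.23588875420094904, -0.6050520828027579, 0.19525566883871331], 'tool_rot': [2.0186293101291963, 0.3816454869078666, -2.019490122189641], 'ft_force': [0.17357074696992864, 0.7296161964703387, -0.4565218326775282], 'torque': [0.016933121034867684, -0.007364099311781285, 0.002666028700901116], 'grip_width': 0.9985323546083575}
side {'mtx': array([[377.48747888,   0.        , 259.04847284],
       [  0.        , 377.48747888, 190.92217989],
       [  0.        ,   0.        ,   1.        ]]), 'extrinsics': array([[-0.97872334, -0.20429629, -0.01906963,  0.
[... 445 characters left out ...]
[ 0.98366541,  0.03115726,  0.17728957, -0.59758628],
       [-0.17785392,  0.01636381,  0.98392083, -1.12720282],
       [ 0.        ,  0.        ,  0.        ,  1.        ]])}
wrist {'mtx': array([[331.59357657,   0.        , 253.53442971],
       [  0.        , 331.59357657, 197.79144415],
       [  0.        ,   0.        ,   1.        ]]), 'hand_eye': array([[ 6.36942752e-05,  2.58730329e-01, -9.65949591e-01,
        -1.87011424e-01],
       [ 9.99999654e-01,  7.85232085e-04,  2.76264529e-04,
         1.50857984e-04],
       [ 8.29972624e-04, -9.65949274e-01, -2.58730190e-01,
        -7.02256029e-02],
       [ 0.00000000e+00,  0.00000000e+00,  0.00000000e+00,
         1.00000000e+00]])}
```

View pics/top0.png

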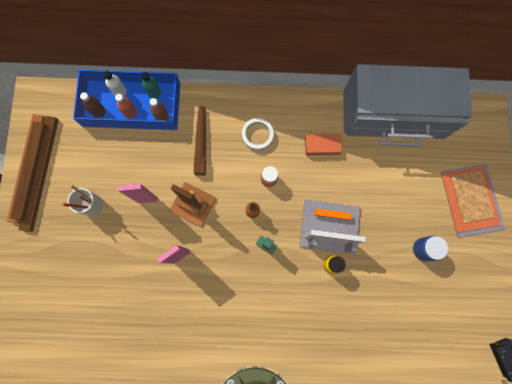

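View pics/side0.png

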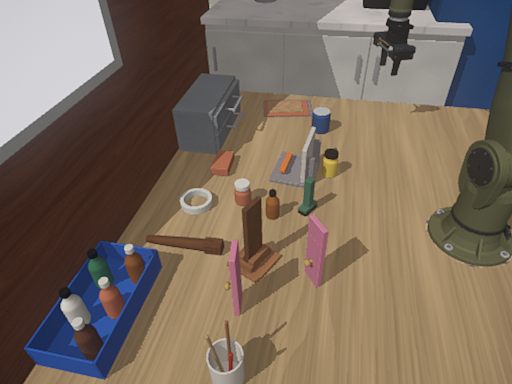

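View pics/wrist0.png

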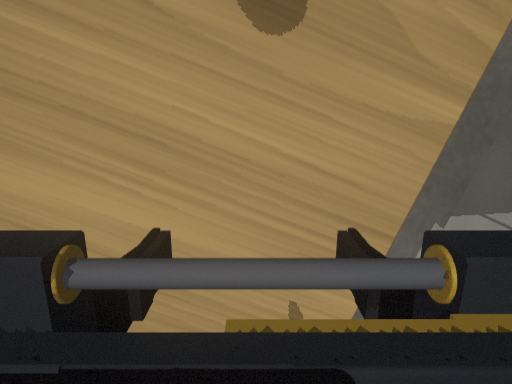

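The dark panel stands in the brown cradle at top-view (190,200), with pink look-alikes at (138,192) and (174,254). The green block is at (266,244), and a green bottle in the crate at (150,85) could be mistaken for it. The orange strip is on the grey plate at (333,214); the other orange or red things are the sander (323,144) and the orange tray (472,200). I choose the panel at (190,200), the block at (266,244) and the strip at (333,214), and will check them in crops.

```bash
python3 - <<'E'
import cv2
t=cv2.imread('pics/top0.png'); s=cv2.imread('pics/side0.png')
def c(im,x0,y0,w,h,k,n): cv2.imwrite('pics/'+n,cv2.resize(im[y0:y0+h,x0:x0+w],None,fx=k,fy=k,interpolation=cv2.INTER_CUBIC))
c(t,290,190,90,70,8,'c1.png'); c(t,160,170,120,90,6,'c2.png')
c(s,260,110,90,110,5,'c3.png'); c(s,215,180,80,110,5,'c4.png')
E
```

```text
(no output)
```

View pics/c1.png

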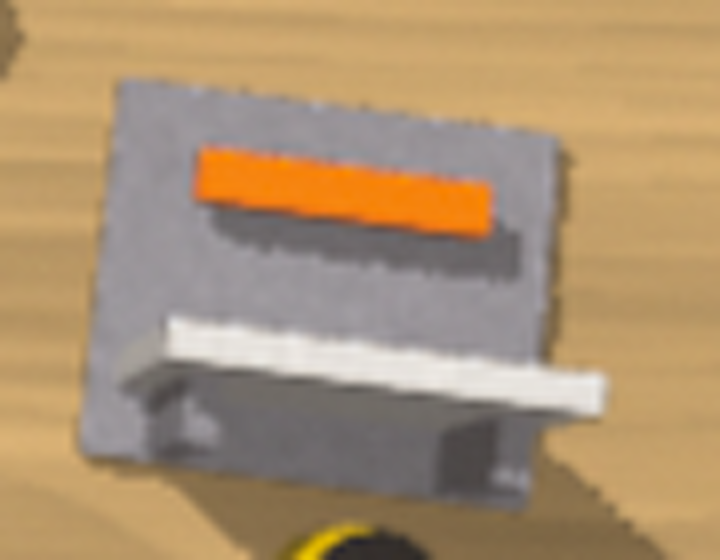

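View pics/c2.png

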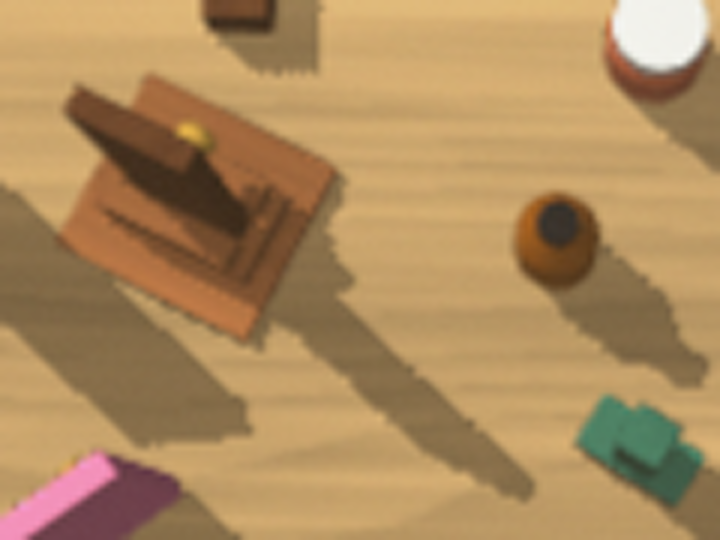

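View pics/c3.png

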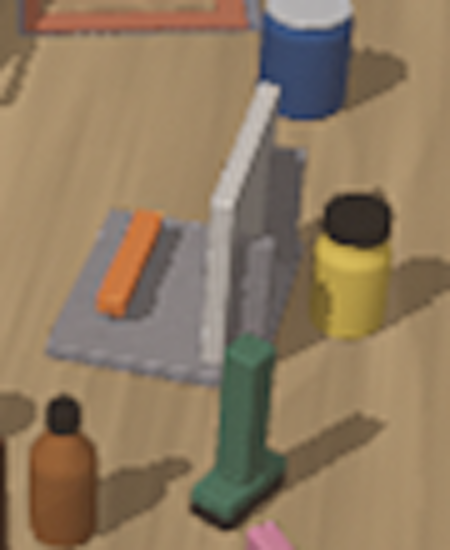

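View pics/c4.png

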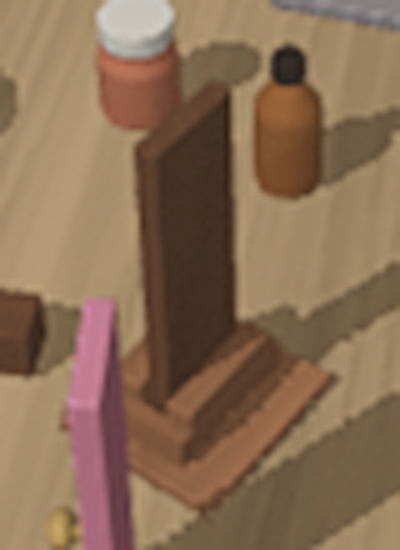

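```bash
cat > h.py <<'E'
import numpy as np,cv2
from scipy.optimize import least_squares
from scipy.spatial.transform import Rotation as R
from bench import ctrl
def proj(cam,P,tool=None):
    m=ctrl.camera_model(cam);K=m['mtx']
    P=np.atleast_2d(P)
    if cam=='wrist':
        p,rv=tool; T=np.eye(4);T[:3,:3]=R.from_rotvec(rv).as_matrix();T[:3,3]=p
        E=np.linalg.inv(T@m['hand_eye'])
    else: E=m['extrinsics']
    c=P@E[:3,:3].T+E[:3,3]; c=c*[1,-1,-1]
    q=c@K.T; return q[:,:2]/q[:,2:]
def uc(pts,off,k): return (np.array(pts,float)+.5)/k-.5+np.array(off)
def fit(obs,x0,extra=None):
    # obs: list (cam, local Nx3, pix Nx2, tool); params x,y,yaw
    def f(v):
        M=R.from_euler('z',v[2]).as_matrix();r=[]
        for cam,L,px,tool in obs:
            r.append((proj(cam,np.array(L)@M.T+[v[0],v[1],0],tool)-px).ravel())
        return np.concatenate(r)
    s=least_squares(f,x0,loss='soft_l1'); return s.x,f(s.x)
E
cat > fit0.py <<'E'
from h import *
o1,k1=(290,190),8; o2,k2=(160,170),6; o3,k3=(260,110),5;o4,k4=(215,180),5
def show(n,obs,x0):
    for w in (obs,obs[:1],obs[1:]):
        if not w: continue
        v,r=fit(w,x0); print(n,np.round(v,4),np.degrees(v[2]).round(2),'rms',np.sqrt((r**2).mean()).round(2))
    v,r=fit(obs,x0);print(r.reshape(-1,2).round(1).tolist())
st=[('top',np.array([(60,85,12),(60,-85,12),(-85,85,12),(-85,-85,12),(32.5,55,38),(32.5,-55,38),(12.5,55,38),(12.5,-55,38),(-45,75,140),(-45,-75,140),(-59,75,140),(-59,-75,140)])/1e3,
 uc([(120,80),(557,137),(82,458),(530,507),(200,148),(492,185),(195,200),(487,235),(168,318),(607,375),(165,357),(600,415)],o1,k1),None),
 ('side',np.array([(60,85,12),(60,-85,12),(-85,-85,12),(-45,75,140),(-59,75,140),(-45,-75,140),(-59,-75,140)])/1e3,uc([(50,345),(112,210),(305,150),(213,200),(235,203),(262,88),(280,90)],o3,k3),None)]
show('stand',st,[.55,-.2,0])
pr=[('top',np.array([(12,12,120),(12,-12,120),(-12,-12,120),(-12,12,120),(15,30,24),(-15,30,24),(-15,-30,24),(15,-30,24)])/1e3,uc([(640,403),(682,430),(655,470),(613,440),(610,395),(577,440),(672,503),(703,455)],o2,k2),None),
 ('side',np.array([(-12,12,120),(12,12,120),(12,-12,120),(-12,-12,120)])/1e3,uc([(258,357),(232,347),(248,335),(273,343)],o3,k3),None)]
show('presser',pr,[.5,0,-.5])
cr=[('top',np.array([(50,55,10),(50,-55,10),(-50,-55,10),(-50,55,10),(7,30,210),(7,-30,210),(-7,-30,210),(-7,30,210)])/1e3,uc([(148,73),(340,172),(248,338),(62,240),(80,85),(202,148),(190,170),(65,108)],o2,k2),None),
 ('side',np.array([(7,30,210),(7,-30,210),(-7,-30,210),(-7,30,210)])/1e3,uc([(137,150),(222,83),(230,92),(155,157)],o4,k4),None)]
show('cradle',cr,[.6,.15,-.5])
E
python3 fit0.py
```

```text
stand [ 0.5347 -0.2151 -0.0956] -5.48 rms 2.97
stand [ 0.5356 -0.2148 -0.0951] -5.45 rms 0.3
stand [ 0.5326 -0.2178 -0.0934] -5.35 rms 4.74
[[-0.2, -0.1], [0.3, -0.3], [-0.4, -0.1], [-0.1, 0.9], [0.0, 0.2], [0.1, 0.2], [0.0, 0.3], [0.2, 0.5], [0.1, 0.5], [0.3, 0.3], [-0.1, 0.8], [0.8, 0.5], [-1.4, 0.4], [-0.9, -0.1], [-0.4, 18.0], [-0.6, 0.7], [-0.5, 0.8], [-0.9, -0.9], [-0.4, -0.8]]
presser [ 0.4609 -0.0221 -0.5562] -31.87 rms 0.99
presser [ 0.4618 -0.0216 -0.5614] -32.16 rms 0.54
presser [ 0.4578 -0.0258 -0.4766] -27.31 rms 1.11
[[0.3, -0.4], [0.6, -0.0], [0.3, 0.7], [-0.0, 0.8], [-0.7, -0.6], [-0.7, 0.3], [0.4, 1.1], [0.7, 0.6], [-1.5, 2.0], [-2.9, 0.4], [-1.0, -1.0], [0.6, 0.9]]
cradle [ 0.5782  0.2046 -0.4423] -25.34 rms 0.91
cradle [ 0.5793  0.2041 -0.4416] -25.3 rms 0.52
cradle [ 0.5747  0.207  -0.4879] -27.95 rms 0.91
[[0.3, -0.1], [-0.0, -0.5], [-0.3, 0.9], [-1.3, 0.7], [-0.1, 0.0], [0.2, 0.0], [-0.4, 1.2], [-0.3, 0.9], [-1.5, -1.0], [-2.6, -1.5], [0.5, -1.0], [-0.4, 0.0]]
```

```bash
cat >> h.py <<'E'
def tgt(yaw_y,tilt=0.):
    """tool rot matrix: pointing down, tool y at world yaw yaw_y (deg)"""
    a=np.radians(yaw_y); y=np.array([np.cos(a),np.sin(a),0]);x=np.array([0,0,-1.]);z=np.cross(x,y)
    M=np.stack([x,y,z],1)
    return M@R.from_euler('z',tilt,degrees=True).as_matrix()
def plan(p,M):
    s=ctrl.get_state(); q=np.array(s['position']);C=R.from_rotvec(s['tool_rot']).as_matrix()
    d=np.array(p)-q; rv=R.from_matrix(C.T@M).as_rotvec()
    print('t',round(s['time'],2),'pos',q.round(4),'w',round(s['grip_width'],3),'F',np.round(s['ft_force'],1),'j',np.round(s['joint_positions'],2))
    print('rot units',(np.degrees(rv)/5).round(3),' travel units now-frame',(C.T@d/.3).round(4),' target-frame',(M.T@d/.3).round(4),'mm',(d*1e3).round(1))
E
python3 - <<'E'
from h import *
s=ctrl.get_state(); print(R.from_rotvec(s['tool_rot']).as_matrix().round(3))
for y in (58,238-360): plan([.461,-.022,.25],tgt(y))
E
```

```text
[[-0.001  0.363 -0.932]
 [ 0.001 -0.932 -0.363]
 [-1.    -0.001  0.   ]]
t 0.15 pos [ 0.2359 -0.6052  0.1955] w 0.999 F [-0.7  0.4 -0.5] j [ 1.21  0.32 -0.07  1.45  0.02  1.37 -0.06]
rot units [-2.5339e+01 -1.8000e-02  1.1000e-02]  travel units now-frame [-0.1795 -1.5388 -1.4053]  target-frame [-0.1816  2.0462 -0.3939] mm [225.1 583.2  54.5]
t 0.15 pos [ 0.2359 -0.6052  0.1955] w 0.999 F [-0.7  0.4 -0.5] j [ 1.21  0.32 -0.07  1.45  0.02  1.37 -0.06]
rot units [1.0661e+01 9.0000e-03 1.5000e-02]  travel units now-frame [-0.1795 -1.5388 -1.4053]  target-frame [-0.1816 -2.0462  0.3939] mm [225.1 583.2  54.5]
```

```bash
python3 -m jog '[{"rot":[-0.918,0,0],"travel":[-0.023,0,0],"jaw":-1},{"rot":[-0.918,0,0],"travel":[-0.023,0,0],"jaw":-1},{"rot":[-0.918,0,0],"travel":[-0.023,0,0],"jaw":-1},{"rot":[-0.918,0,0],"travel":[-0.023,0,0],"jaw":-1},{"rot":[-0.918,0,0],"travel":[-0.023,0,0],"jaw":-1},{"rot":[-0.918,0,0],"travel":[-0.023,0,0],"jaw":-1},{"rot":[-0.918,0,0],"travel":[-0.023,0,0],"jaw":-1},{"rot":[-0.918,0,0],"travel":[-0.023,0,0],"jaw":-1}]' 40; python3 -c "
from h import *
plan([.461,-.022,.25],tgt(-32))"
```

```text
time: 0.95
position: [0.236, -0.6054, 0.2513]
tool_rot: [1.605, 0.894, -1.605]
ft_force: [-0.1, 0.4, 0.6]
grip_width: 0.998
t 0.95 pos [ 0.236  -0.6054  0.2513] w 0.998 F [-0.1  0.4  0.6] j [ 1.27  0.31 -0.15  1.36  0.05  1.48  0.57]
rot units [ 0.043 -0.005  0.008]  travel units now-frame [ 0.0056 -0.3869 -2.048 ]  target-frame [ 0.0045 -0.3946 -2.0465] mm [225.  583.4  -1.3]
```

```bash
python3 -m jog '[{"rot":[0,0,0],"travel":[0,-0.028,-0.146],"jaw":-1},{"rot":[0,0,0],"travel":[0,-0.028,-0.146],"jaw":-1},{"rot":[0,0,0],"travel":[0,-0.028,-0.146],"jaw":-1},{"rot":[0,0,0],"travel":[0,-0.028,-0.146],"jaw":-1},{"rot":[0,0,0],"travel":[0,-0.028,-0.146],"jaw":-1},{"rot":[0,0,0],"travel":[0,-0.028,-0.146],"jaw":-1},{"rot":[0,0,0],"travel":[0,-0.028,-0.146],"jaw":-1}]' ; python3 -c "
from h import *
plan([.461,-.022,.25],tgt(-32))"
```

```text
time: 1.65
position: [0.3489, -0.3125, 0.2514]
tool_rot: [1.607, 0.891, -1.608]
ft_force: [0.4, 0.4, -0.2]
grip_width: 0.999
t 1.65 pos [ 0.3489 -0.3125  0.2514] w 0.999 F [ 0.4  0.4 -0.2] j [ 1.05 -0.08 -0.36  1.78 -0.03  1.43  0.14]
rot units [0.003 0.004 0.   ]  travel units now-frame [ 0.0043 -0.1959 -1.0193]  target-frame [ 0.0046 -0.1962 -1.0192] mm [112.1 290.5  -1.4]
```

```bash
python3 -m jog '[{"rot":[0,0,0],"travel":[0,-0.028,-0.146],"jaw":-1},{"rot":[0,0,0],"travel":[0,-0.028,-0.146],"jaw":-1},{"rot":[0,0,0],"travel":[0,-0.028,-0.146],"jaw":-1},{"rot":[0,0,0],"travel":[0,-0.028,-0.146],"jaw":-1},{"rot":[0,0,0],"travel":[0,-0.028,-0.146],"jaw":-1},{"rot":[0,0,0],"travel":[0,-0.028,-0.146],"jaw":-1},{"rot":[0,0,0],"travel":[0,-0.028,-0.146],"jaw":-1},{"rot":[0,0,0],"travel":[0,0,0],"jaw":-1}]' ; python3 -c "
from h import *
plan([.461,-.022,.25],tgt(-32))
im=ctrl.get_image('wrist');cv2.imwrite('pics/w1.png',cv2.resize(im[:,:,::-1],None,fx=1.5,fy=1.5,interpolation=cv2.INTER_CUBIC))"
```

```text
time: 2.45
position: [0.4623, -0.0159, 0.2519]
tool_rot: [1.602, 0.9, -1.598]
ft_force: [-0.6, -0.0, 0.4]
grip_width: 1.002
t 2.45 pos [ 0.4623 -0.0159  0.2519] w 1.002 F [-0.6 -0.   0.4] j [ 0.8  -0.1  -0.75  1.78 -0.07  1.44 -0.49]
rot units [ 0.131 -0.031  0.   ]  travel units now-frame [0.0062 0.0069 0.0198]  target-frame [0.0062 0.0071 0.0197] mm [-1.3 -6.1 -1.9]
```

View pics/w1.png

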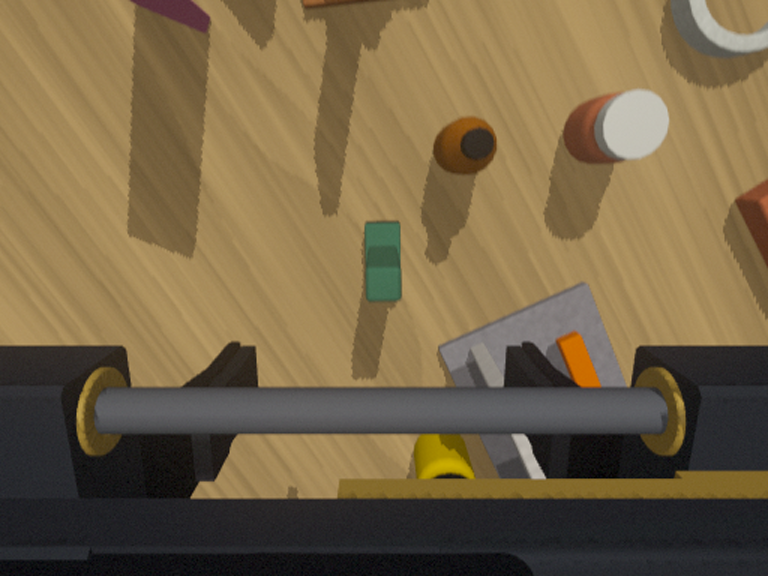

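```bash
python3 - <<'E'
import cv2
a=cv2.imread('pics/w1.png');c=a[205:320,340:430];cv2.imwrite('pics/w1c.png',cv2.resize(c,None,fx=5,fy=5,interpolation=cv2.INTER_CUBIC))
E
```

```text
(no output)
```

View pics/w1c.png

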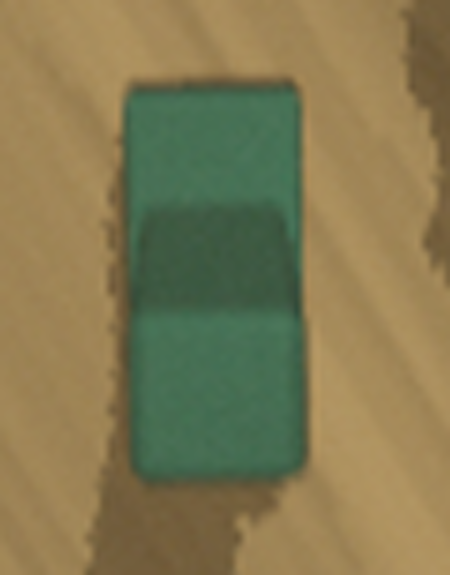

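```bash
python3 - <<'E'
from h import *
s=ctrl.get_state(); tool=(s['position'],s['tool_rot'])
px=uc(uc([(135,312),(305,312),(132,478),(305,478),(127,85),(298,85)],(340,205),5),(0,0),1.5)
L=np.array([(-12,12,120),(12,12,120),(-12,-12,120),(12,-12,120),(-15,30,24),(15,30,24)])/1e3
v,r=fit([('wrist',L,px,tool)],[.461,-.022,-.556]);print(v,np.degrees(v[2]),r.round(1))
plan([v[0],v[1],.25],tgt(np.degrees(v[2])))
plan([v[0],v[1],.076],tgt(np.degrees(v[2])))
E
```

```text
[ 0.4596074  -0.0257933  -0.54472189] -31.21026508893166 [-1.3 -0.7  0.6 -0.8 -0.5  0.8  0.5  0.7 -0.4  0.1  0.9 -0.1]
t 2.5 pos [ 0.4615 -0.0198  0.2516] w 0.998 F [ 0.1 -0.3 -0.3] j [ 0.8  -0.1  -0.75  1.78 -0.07  1.44 -0.49]
rot units [-0.073 -0.003  0.   ]  travel units now-frame [0.0052 0.0052 0.0204]  target-frame [0.0052 0.0051 0.0204] mm [-1.9 -6.  -1.6]
t 2.5 pos [ 0.4615 -0.0198  0.2516] w 0.998 F [ 0.1 -0.3 -0.3] j [ 0.8  -0.1  -0.75  1.78 -0.07  1.44 -0.49]
rot units [-0.073 -0.003  0.   ]  travel units now-frame [0.5852 0.0052 0.0205]  target-frame [0.5852 0.0051 0.0204] mm [  -1.9   -6.  -175.6]
```

```bash
python3 - <<'E'
from h import *
tool=([.4623,-.0159,.2519],[1.602,.9,-1.598])
px=uc(uc([(135,312),(305,312),(132,478),(305,478),(127,85),(298,85)],(340,205),5),(0,0),1.5)
L=np.array([(-12,12,120),(12,12,120),(-12,-12,120),(12,-12,120),(-15,30,24),(15,30,24)])/1e3
v,r=fit([('wrist',L,px,tool)],[.461,-.022,-.556]);print(v,np.degrees(v[2]),r.round(1))
plan([v[0],v[1],.076],tgt(np.degrees(v[2])))
E
```

```text
[ 0.46063225 -0.02166532 -0.54067381] -30.97832752859032 [-1.2 -0.8  0.6 -0.9 -0.5  0.8  0.5  0.6 -0.4  0.2  0.9  0.1]
t 2.5 pos [ 0.4615 -0.0198  0.2516] w 0.998 F [ 0.1 -0.3 -0.3] j [ 0.8  -0.1  -0.75  1.78 -0.07  1.44 -0.49]
rot units [-0.12  -0.003  0.   ]  travel units now-frame [0.5852 0.0009 0.007 ]  target-frame [0.5852 0.0009 0.0069] mm [  -0.8   -1.9 -175.6]
```

```bash
python3 -m jog '[{"rot":[-0.12,0,0],"travel":[0.115,0.001,0.007],"jaw":-1},{"rot":[0,0,0],"travel":[0.14,0,0],"jaw":-1},{"rot":[0,0,0],"travel":[0.14,0,0],"jaw":-1},{"rot":[0,0,0],"travel":[0.12,0,0],"jaw":-1},{"rot":[0,0,0],"travel":[0.07,0,0],"jaw":-1},{"rot":[0,0,0],"travel":[0,0,0],"jaw":-1},{"rot":[0,0,0],"travel":[0,0,0],"jaw":-1}]' ; python3 -c "
from h import *
plan([.4606,-.0217,.076],tgt(-31.0))
im=ctrl.get_image('wrist');cv2.imwrite('pics/w2.png',cv2.resize(im[:,:,::-1],None,fx=1.5,fy=1.5,interpolation=cv2.INTER_CUBIC))"
```

```text
time: 3.2
position: [0.4602, -0.026, 0.0764]
tool_rot: [1.601, 0.898, -1.601]
ft_force: [-0.0, -0.1, -0.2]
grip_width: 0.995
t 3.2 pos [ 0.4602 -0.026   0.0764] w 0.995 F [-0.  -0.1 -0.2] j [ 0.77  0.06 -0.79  2.03  0.05  1.07 -0.58]
rot units [-0.09   0.002  0.004]  travel units now-frame [ 0.0012 -0.0063 -0.0128]  target-frame [ 0.0012 -0.0062 -0.0128] mm [ 0.4  4.3 -0.4]
```

View pics/w2.png

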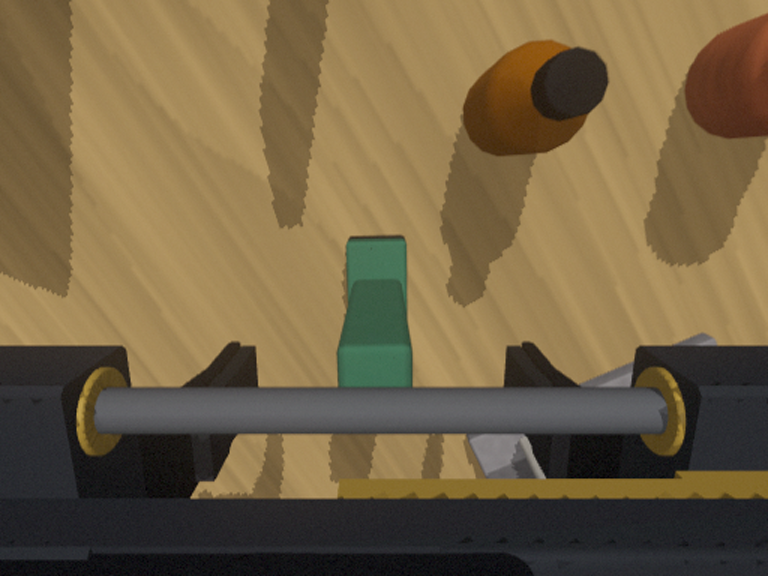

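```bash
python3 - <<'E'
from h import *
s=ctrl.get_state(); tool=([0.4602, -0.026, 0.0764],s['tool_rot'])
px=uc([(345,343),(408,343),(348,240),(405,240)],(0,0),1.5)
L=np.array([(-12,12,120),(12,12,120),(-15,30,24),(15,30,24)])/1e3
v,r=fit([('wrist',L,px,tool)],[.461,-.022,-.556]);print(v,np.degrees(v[2]),r.round(1))
plan([v[0],v[1],.076],tgt(np.degrees(v[2])))
E
```

```text
[ 0.46116216 -0.02074642 -0.54917223] -31.465250922581802 [-6.3  0.4  4.   0.3 -1.6 -0.5  1.8 -0.5]
t 3.25 pos [ 0.4611 -0.0259  0.0772] w 1.002 F [-0.1 -0.   1.1] j [ 0.77  0.06 -0.79  2.02  0.05  1.07 -0.58]
rot units [ 0.006 -0.004 -0.018]  travel units now-frame [ 0.0039 -0.0087 -0.0147]  target-frame [ 0.0039 -0.0087 -0.0147] mm [ 0.1  5.1 -1.2]
```

```bash
python3 -m jog '[{"rot":[-0.03,0,0],"travel":[0.001,-0.006,-0.0135],"jaw":-1},{"rot":[0,0,0],"travel":[0,0,0],"jaw":-0.3},{"rot":[0,0,0],"travel":[0,0,0],"jaw":1},{"rot":[0,0,0],"travel":[0,0,0],"jaw":1},{"rot":[0,0,0],"travel":[0,0,0],"jaw":1},{"rot":[0,0,0],"travel":[0,0,0],"jaw":1},{"rot":[0,0,0],"travel":[0,0,0],"jaw":1}]' 45; python3 -c "
from h import *
plan([.5566,-.2172,.25],tgt(-5.45))"
```

```text
time: 3.95
position: [0.4608, -0.0208, 0.0757]
tool_rot: [1.598, 0.9, -1.598]
ft_force: [0.4, -0.3, 0.0]
grip_width: 0.537
t 3.95 pos [ 0.4608 -0.0208  0.0757] w 0.537 F [ 0.4 -0.3  0. ] j [ 0.77  0.06 -0.79  2.03  0.05  1.07 -0.59]
rot units [-5.156e+00  1.000e-03  1.000e-03]  travel units now-frame [-0.5809  0.6126  0.3944]  target-frame [-0.581   0.3801  0.6215] mm [  95.8 -196.4  174.3]
```

```bash
python3 -m jog '[{"rot":[0,0,0],"travel":[0,0,0],"jaw":1},{"rot":[0,0,0],"travel":[0,0,0],"jaw":1},{"rot":[0,0,0],"travel":[0,0,0],"jaw":1},{"rot":[0,0,0],"travel":[0,0,0],"jaw":1},{"rot":[0,0,0],"travel":[0,0,0],"jaw":1}]' 45
```

```text
time: 4.45
position: [0.4608, -0.0207, 0.0757]
tool_rot: [1.598, 0.9, -1.598]
ft_force: [0.4, 0.0, -0.9]
grip_width: 0.276
```

```bash
python3 -m jog '[{"rot":[0,0,0],"travel":[-0.06,0,0],"jaw":1},{"rot":[0,0,0],"travel":[-0.12,0,0],"jaw":1},{"rot":[-0.86,0,0],"travel":[-0.14,0,0],"jaw":1},{"rot":[-0.86,0,0],"travel":[-0.14,0,0],"jaw":1},{"rot":[-0.86,0,0],"travel":[-0.12,0,0],"jaw":1},{"rot":[-0.86,0,0],"travel":[0,0,0],"jaw":1},{"rot":[-0.86,0,0],"travel":[0,0,0],"jaw":1},{"rot":[-0.86,0,0],"travel":[0,0,0],"jaw":1}]'
python3 -c "
from h import *
plan([.5566,-.2172,.25],tgt(-5.45))"
```

```text
time: 5.25
position: [0.4606, -0.0207, 0.2496]
tool_rot: [1.276, 1.164, -1.277]
ft_force: [-0.9, 0.3, -2.0]
grip_width: 0.272
t 5.25 pos [ 0.4606 -0.0207  0.2496] w 0.272 F [-0.9  0.3 -2. ] j [ 0.78 -0.11 -0.73  1.79 -0.07  1.43 -0.03]
rot units [0.04  0.004 0.003]  travel units now-frame [-0.0011  0.3786  0.6229]  target-frame [-0.0012  0.3808  0.6216] mm [  96.  -196.5    0.4]
```

```bash
python3 -m jog '[{"rot":[0,0,0],"travel":[0,0.06,0.098],"jaw":1},{"rot":[0,0,0],"travel":[0,0.066,0.109],"jaw":1},{"rot":[0,0,0],"travel":[0,0.066,0.109],"jaw":1},{"rot":[0,0,0],"travel":[0,0.066,0.109],"jaw":1},{"rot":[0,0,0],"travel":[0,0.06,0.099],"jaw":1},{"rot":[0,0,0],"travel":[0,0.06,0.099],"jaw":1},{"rot":[0,0,0],"travel":[0,0,0],"jaw":1},{"rot":[0,0,0],"travel":[0,0,0],"jaw":1}]'
python3 -c "
from h import *
plan([.5574,-.2171,.25],tgt(-5.45))
for n in ['wrist','top','side']:
  im=ctrl.get_image(n);cv2.imwrite('pics/%s3.png'%n,im[:,:,::-1])
im=cv2.imread('pics/wrist3.png');cv2.imwrite('pics/wrist3b.png',cv2.resize(im,None,fx=1.5,fy=1.5,interpolation=cv2.INTER_CUBIC))
"
```

```text
time: 6.05
position: [0.5556, -0.2178, 0.2484]
tool_rot: [1.28, 1.165, -1.28]
ft_force: [0.2, 1.2, -1.9]
grip_width: 0.27
t 6.05 pos [ 0.5556 -0.2178  0.2484] w 0.27 F [ 0.2  1.2 -1.9] j [ 0.85  0.24 -0.63  1.49  0.14  1.46  0.13]
rot units [-0.011 -0.023  0.024]  travel units now-frame [-0.0052  0.0057 -0.003 ]  target-frame [-0.0052  0.0058 -0.003 ] mm [1.8 0.7 1.6]
```

View pics/wrist3b.png

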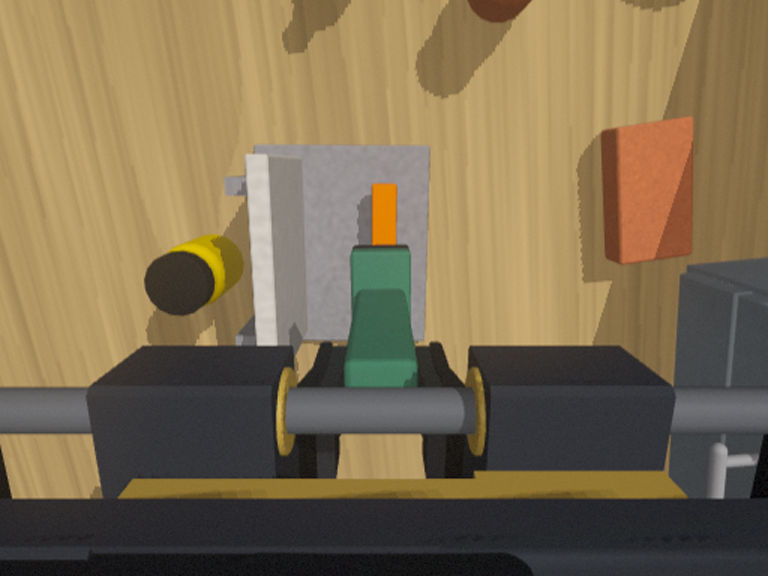

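View pics/side3.png

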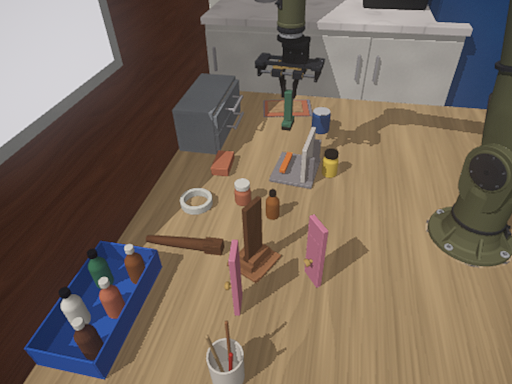

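```bash
python3 - <<'E'
from h import *
tool=([.5556,-.2178,.2484],[1.28,1.165,-1.28])
px=uc([(430,147),(425,340),(372,184),(397,184),(247,154),(268,154)],(0,0),1.5)
L=np.array([(60,85,12),(60,-85,12),(12.5,55,38),(32.5,55,38),(-59,75,140),(-45,75,140)])/1e3
v,r=fit([('wrist',L,px,tool)],[.535,-.215,-.095]);print(v,np.degrees(v[2]),r.round(1))
# presser: bottom z = TCP-.076
px=uc([(352,251),(409,249)],(0,0),1.5)
L=np.array([(-15,30,24),(15,30,24)])/1e3+[0,0,.2484-.076]
v2,r=fit([('wrist',L,px,tool)],[.557,-.217,-.095]);print(v2,np.degrees(v2[2]),r.round(1))
for w in (v,[.535,-.215,-.095]):
  R2=R.from_euler('z',w[2]).as_matrix(); c=np.array([w[0],w[1],0])+R2@[.0225,0,0]
  print('strip c',c,'presser off in stand',R2.T@(np.array([v2[0],v2[1],0])-c))
E
```

```text
[ 0.53551805 -0.21533104 -0.10305794] -5.904785200093167 [ 0.7 -1.  -0.   1.5  0.1 -0.   0.5  0.1 -2.2 -0.   0.1  0.1]
[ 0.55621682 -0.2179371  -0.06215673] -3.5613183264377555 [-1.6  0.   1.6 -0. ]
strip c [ 0.55789867 -0.21764574  0.        ] presser off in stand [-0.00164295 -0.00046283  0.        ]
strip c [ 0.55739855 -0.21713429  0.        ] presser off in stand [-0.00110024 -0.00091128  0.        ]
```

```bash
python3 -m jog '[{"rot":[0.03,0,0],"travel":[0.08,0.006,-0.001],"jaw":1},{"rot":[0,0,0],"travel":[0.11,0,0],"jaw":1},{"rot":[0,0,0],"travel":[0.11,0,0],"jaw":1},{"rot":[0,0,0],"travel":[0.08,0,0],"jaw":1},{"rot":[0,0,0],"travel":[0.03,0,0],"jaw":1},{"rot":[0,0,0],"travel":[0,0,0],"jaw":1},{"rot":[0,0,0],"travel":[0,0,0],"jaw":1}]'
python3 -c "
from h import *
plan([.5577,-.2174,.102],tgt(-5.6))
for n in ['wrist','side']:
  im=ctrl.get_image(n);cv2.imwrite('pics/%s4.png'%n,im[:,:,::-1])
im=cv2.imread('pics/wrist4.png');cv2.imwrite('pics/wrist4b.png',cv2.resize(im,None,fx=1.5,fy=1.5,interpolation=cv2.INTER_CUBIC))
im=cv2.imread('pics/side4.png')[80:190,250:350];cv2.imwrite('pics/side4b.png',cv2.resize(im,None,fx=5,fy=5,interpolation=cv2.INTER_CUBIC))
"
```

```text
time: 6.9
position: [0.5588, -0.2172, 0.1284]
tool_rot: [1.28, 1.16, -1.279]
ft_force: [-0.3, -0.5, -1.8]
grip_width: 0.279
t 6.9 pos [ 0.5588 -0.2172  0.1284] w 0.279 F [-0.3 -0.5 -1.8] j [ 0.84  0.31 -0.62  1.65  0.19  1.23  0.09]
rot units [ 0.012  0.01  -0.026]  travel units now-frame [ 0.0879 -0.0038  0.001 ]  target-frame [ 0.0879 -0.0036  0.001 ] mm [ -1.1  -0.2 -26.4]
```

View pics/wrist4b.png

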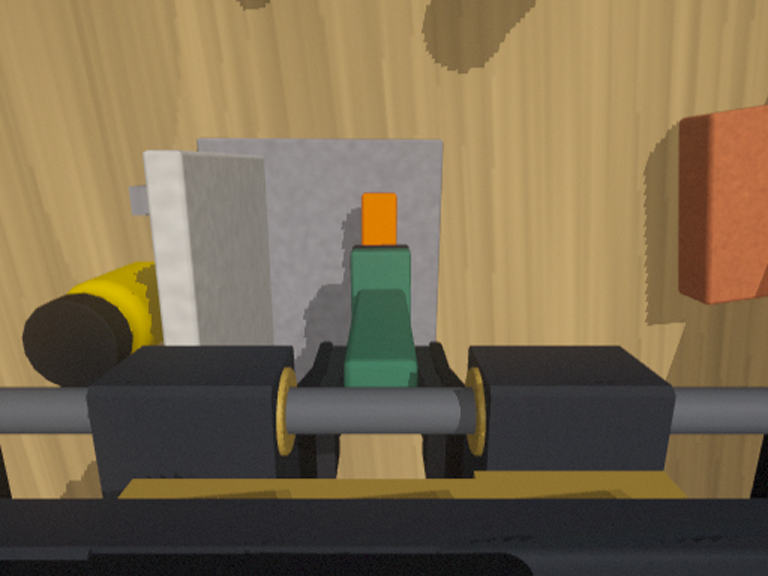

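View pics/side4b.png

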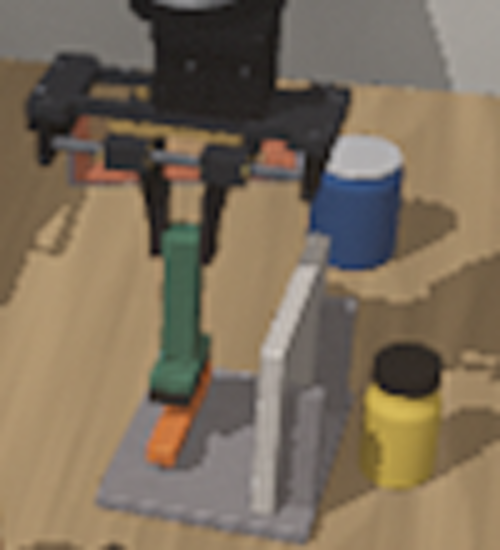

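```bash
python3 -m jog '[{"rot":[0,0,0],"travel":[0.03,-0.001,0],"jaw":1},{"rot":[0,0,0],"travel":[0.015,0,0],"jaw":1},{"rot":[0,0,0],"travel":[0.01,0,0],"jaw":1},{"rot":[0,0,0],"travel":[0.01,0,0],"jaw":1},{"rot":[0,0,0],"travel":[0.01,0,0],"jaw":1},{"rot":[0,0,0],"travel":[0.008,0,0],"jaw":1},{"rot":[0,0,0],"travel":[0,0,0],"jaw":1}]' 50
python3 -c "
from h import *
plan([.5577,-.2174,.1017],tgt(-5.6))"
```

```text
time: 7.7
position: [0.5576, -0.2175, 0.1017]
tool_rot: [1.28, 1.161, -1.281]
ft_force: [-1.5, 0.6, 2.7]
grip_width: 0.267
t 7.7 pos [ 0.5576 -0.2175  0.1017] w 0.267 F [-1.5  0.6  2.7] j [ 0.83  0.34 -0.61  1.68  0.2   1.19  0.08]
rot units [ 0.005  0.002 -0.001]  travel units now-frame [-0.      0.0004 -0.0002]  target-frame [-0.      0.0004 -0.0002] mm [0.1 0.1 0. ]
```

```bash
python3 -m jog '[{"rot":[0,0,0],"travel":[0.005,0,0],"jaw":1},{"rot":[0,0,0],"travel":[0,0,0],"jaw":1}]'; python3 -m jog '[{"rot":[0,0,0],"travel":[0.005,0,0],"jaw":1},{"rot":[0,0,0],"travel":[0,0,0],"jaw":1}]'
```

```text
time: 7.9
position: [0.5578, -0.2175, 0.1017]
tool_rot: [1.28, 1.161, -1.281]
ft_force: [-2.0, 0.8, 10.0]
grip_width: 0.272
time: 8.1
position: [0.558, -0.2176, 0.1016]
tool_rot: [1.28, 1.16, -1.281]
ft_force: [-5.5, 2.0, 17.0]
grip_width: 0.27
```

```bash
python3 -m jog '[{"rot":[0,0,0],"travel":[-0.02,0,0],"jaw":1},{"rot":[0,0,0],"travel":[-0.08,0,0],"jaw":1},{"rot":[0,0,0],"travel":[-0.13,0,0],"jaw":1},{"rot":[0,0,0],"travel":[-0.14,0,0],"jaw":1},{"rot":[0,0,0],"travel":[-0.12,0,0],"jaw":1},{"rot":[0,0,0],"travel":[-0.01,0,0],"jaw":1},{"rot":[0,0,0],"travel":[0,0,0],"jaw":1}]'
python3 -c "
from h import *
plan([.461,-.021,.25],tgt(-5.6))
for n in ['wrist','side']:
  im=ctrl.get_image(n);cv2.imwrite('pics/%s5.png'%n,im[:,:,::-1])
im=cv2.imread('pics/wrist5.png');cv2.imwrite('pics/wrist5b.png',cv2.resize(im,None,fx=1.5,fy=1.5,interpolation=cv2.INTER_CUBIC))
im=cv2.imread('pics/side5.png')[90:200,250:350];cv2.imwrite('pics/side5b.png',cv2.resize(im,None,fx=5,fy=5,interpolation=cv2.INTER_CUBIC))
"
```

```text
time: 8.8
position: [0.558, -0.2174, 0.2489]
tool_rot: [1.281, 1.16, -1.28]
ft_force: [-0.8, -0.3, -2.7]
grip_width: 0.268
t 8.8 pos [ 0.558  -0.2174  0.2489] w 0.268 F [-0.8 -0.3 -2.7] j [ 0.85  0.24 -0.63  1.49  0.14  1.46  0.12]
rot units [ 0.005  0.004 -0.014]  travel units now-frame [-0.0044 -0.3853 -0.6203]  target-frame [-0.0037 -0.3856 -0.6201] mm [-97.  196.4   1.1]
```

View pics/wrist5b.png

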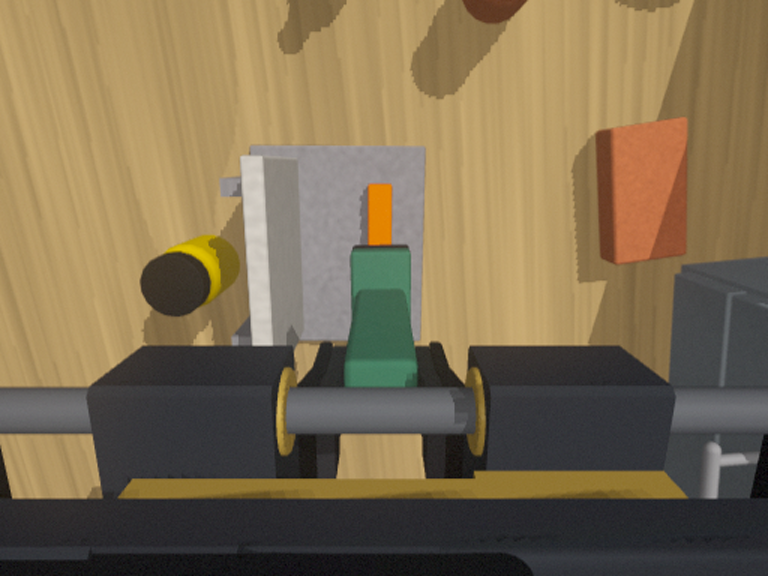

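View pics/side5b.png

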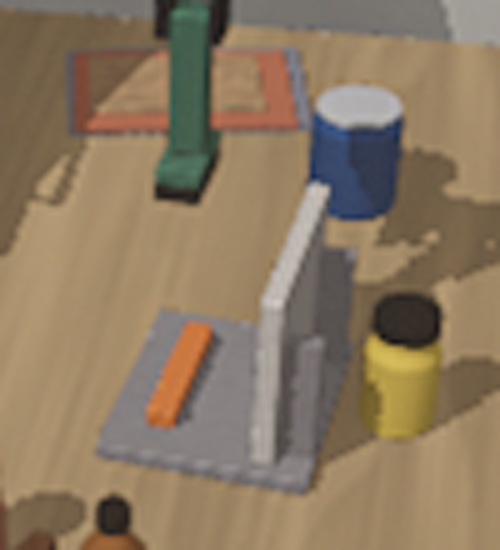

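The strip now sits flat on the plate: the gap and the undercut shadow are gone at side crop (180,370). The block is unchanged in the jaws, so I carry it back to where it stood.

```bash
python3 -m jog '[{"rot":[0,0,0],"travel":[-0.003,-0.05,-0.082],"jaw":1},{"rot":[0,0,0],"travel":[0,-0.068,-0.109],"jaw":1},{"rot":[0,0,0],"travel":[0,-0.068,-0.109],"jaw":1},{"rot":[0,0,0],"travel":[0,-0.068,-0.109],"jaw":1},{"rot":[0,0,0],"travel":[0,-0.068,-0.109],"jaw":1},{"rot":[0,0,0],"travel":[0,-0.063,-0.102],"jaw":1},{"rot":[0,0,0],"travel":[0,0,0],"jaw":1},{"rot":[0,0,0],"travel":[0,0,0],"jaw":1}]'
python3 -m jog '[{"rot":[0,0,0],"travel":[0.06,0,0],"jaw":1},{"rot":[0,0,0],"travel":[0.12,0,0],"jaw":1},{"rot":[0,0,0],"travel":[0.14,0,0],"jaw":1},{"rot":[0,0,0],"travel":[0.12,0,0],"jaw":1},{"rot":[0,0,0],"travel":[0.08,0,0],"jaw":1},{"rot":[0,0,0],"travel":[0.03,0,0],"jaw":1},{"rot":[0,0,0],"travel":[0,0,0],"jaw":1},{"rot":[0,0,0],"travel":[0,0,0],"jaw":1}]'
python3 -c "
from h import *
plan([.461,-.021,.0757],tgt(-5.6))"
```

```text
time: 9.7
position: [0.4597, -0.0209, 0.2484]
tool_rot: [1.278, 1.163, -1.281]
ft_force: [-0.3, -0.5, -2.1]
grip_width: 0.271
time: 10.5
position: [0.4616, -0.0215, 0.0855]
tool_rot: [1.282, 1.161, -1.28]
ft_force: [0.7, 1.0, -1.4]
grip_width: 0.271
t 10.5 pos [ 0.4616 -0.0215  0.0855] w 0.271 F [ 0.7  1.  -1.4] j [ 0.76  0.05 -0.78  2.01  0.04  1.09 -0.13]
rot units [-0.005 -0.004 -0.013]  travel units now-frame [ 0.0326 -0.0022 -0.0014]  target-frame [ 0.0326 -0.0022 -0.0014] mm [-0.6  0.5 -9.8]
```

```bash
python3 -m jog '[{"rot":[0,0,0],"travel":[0.015,0,0],"jaw":1},{"rot":[0,0,0],"travel":[0.01,0,0],"jaw":1},{"rot":[0,0,0],"travel":[0.006,0,0],"jaw":1},{"rot":[0,0,0],"travel":[0.001,0,0],"jaw":1},{"rot":[0,0,0],"travel":[0,0,0],"jaw":1}]'
```

```text
time: 11.0
position: [0.4611, -0.0212, 0.0757]
tool_rot: [1.28, 1.161, -1.28]
ft_force: [-1.0, -0.4, 2.3]
grip_width: 0.268
```

```bash
python3 -m jog '[{"rot":[0,0,0],"travel":[0,0,0],"jaw":0.2},{"rot":[0,0,0],"travel":[0,0,0],"jaw":-0.1},{"rot":[0,0,0],"travel":[0,0,0],"jaw":-0.4},{"rot":[0,0,0],"travel":[0,0,0],"jaw":-0.6},{"rot":[0,0,0],"travel":[0,0,0],"jaw":-0.6},{"rot":[0,0,0],"travel":[-0.04,0,0],"jaw":-0.6},{"rot":[0,0,0],"travel":[-0.1,0,0],"jaw":-1},{"rot":[0,0,0],"travel":[-0.14,0,0],"jaw":-1}]'
python3 -m jog '[{"rot":[0,0,0],"travel":[-0.16,0,0],"jaw":-1},{"rot":[0,0,0],"travel":[-0.16,0,0],"jaw":-1},{"rot":[0,0,0],"travel":[-0.16,0,0],"jaw":-1},{"rot":[0,0,0],"travel":[0,0,0],"jaw":-1},{"rot":[0,0,0],"travel":[0,0,0],"jaw":-1}]'
python3 -c "
from h import *
plan([.579,.204,.34],tgt(-25.3))
im=ctrl.get_image('side');cv2.imwrite('pics/side6.png',im[:,:,::-1])"
```

```text
time: 11.8
position: [0.4591, -0.0207, 0.1593]
tool_rot: [1.279, 1.165, -1.282]
ft_force: [0.7, -1.4, 1.0]
grip_width: 0.895
time: 12.3
position: [0.4613, -0.0208, 0.3047]
tool_rot: [1.281, 1.159, -1.279]
ft_force: [-0.7, -0.7, -0.9]
grip_width: 1.003
t 12.3 pos [ 0.4613 -0.0208  0.3047] w 1.003 F [-0.7 -0.7 -0.9] j [ 0.81 -0.12 -0.74  1.69 -0.08  1.54 -0.02]
rot units [ 3.948  0.004 -0.035]  travel units now-frame [-0.1174  0.3183 -0.7839]  target-frame [-0.1177  0.0344 -0.8453] mm [117.7 224.8  35.3]
```

View pics/side6.png

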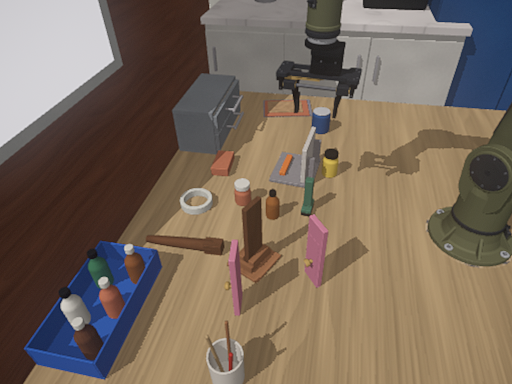

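```bash
python3 -m jog '[{"rot":[0.987,0,0],"travel":[-0.03,0,0],"jaw":-1},{"rot":[0.987,0,0],"travel":[-0.03,0,0],"jaw":-1},{"rot":[0.987,0,0],"travel":[-0.03,0,0],"jaw":-1},{"rot":[0.987,0,0],"travel":[-0.03,0,0],"jaw":-1},{"rot":[0,0,0],"travel":[0,0,0],"jaw":-1}]'
python3 - <<'E'
from h import *
plan([.579,.204,.34],tgt(-25.3))
m=ctrl.camera_model('top')
def w(u,v,z):
    E=m['extrinsics'];K=m['mtx'];d=np.linalg.inv(K)@[u,v,1];d=E[:3,:3].T@(d*[1,-1,-1]);o=-E[:3,:3].T@E[:3,3]
    return (o+d*(z-o[2])/d[2]).round(3)
for p in [(119,183,.2),(148,184,.2),(158,201,.0),(190,247,0),(159,259,.2),(178,246,.2)]: print(p,w(*p))
E
```

```text
time: 12.85
position: [0.4604, -0.0209, 0.3385]
tool_rot: [1.526, 0.968, -1.528]
ft_force: [-0.4, -0.1, -0.3]
grip_width: 0.999
t 12.85 pos [ 0.4604 -0.0209  0.3385] w 0.999 F [-0.4 -0.1 -0.3] j [ 0.84 -0.12 -0.76  1.62 -0.08  1.61 -0.36]
rot units [-0.003  0.001  0.014]  travel units now-frame [-0.0051  0.0369 -0.8467]  target-frame [-0.0049  0.0371 -0.8467] mm [118.6 224.9   1.5]
(119, 183, 0.2) [0.597 0.369 0.2  ]
(148, 184, 0.2) [0.597 0.294 0.2  ]
(158, 201, 0.0) [0.586 0.312 0.   ]
(190, 247, 0) [0.449 0.206 0.   ]
(159, 259, 0.2) [0.407 0.253 0.2  ]
(178, 246, 0.2) [0.44  0.207 0.2  ]
```

```bash
python3 -m jog '[{"rot":[0,0,0],"travel":[0,0.005,-0.12],"jaw":-1},{"rot":[0,0,0],"travel":[0,0.006,-0.15],"jaw":-1},{"rot":[0,0,0],"travel":[0,0.007,-0.15],"jaw":-1},{"rot":[0,0,0],"travel":[0,0.007,-0.15],"jaw":-1},{"rot":[0,0,0],"travel":[0,0.006,-0.15],"jaw":-1},{"rot":[0,0,0],"travel":[0,0.006,-0.127],"jaw":-1},{"rot":[0,0,0],"travel":[0,0,0],"jaw":-1},{"rot":[0,0,0],"travel":[0,0,0],"jaw":-1}]'
python3 -c "
from h import *
plan([.579,.204,.34],tgt(-25.3))
im=ctrl.get_image('wrist');cv2.imwrite('pics/w7.png',cv2.resize(im[:,:,::-1],None,fx=1.5,fy=1.5,interpolation=cv2.INTER_CUBIC))
cv2.imwrite('pics/w7c.png',cv2.resize(im[60:240,170:330,::-1],None,fx=3.3,fy=3.3,interpolation=cv2.INTER_CUBIC))"
```

```text
time: 13.65
position: [0.5783, 0.2051, 0.3369]
tool_rot: [1.521, 0.972, -1.527]
ft_force: [-0.5, -0.8, 0.4]
grip_width: 1.004
t 13.65 pos [0.5783 0.2051 0.3369] w 1.004 F [-0.5 -0.8  0.4] j [ 0.35  0.36 -1.01  1.27  0.3   1.67 -1.03]
rot units [0.056 0.022 0.041]  travel units now-frame [-0.0104  0.0035  0.0025]  target-frame [-0.0104  0.0036  0.0024] mm [ 0.7 -1.1  3.1]
```

View pics/w7.png

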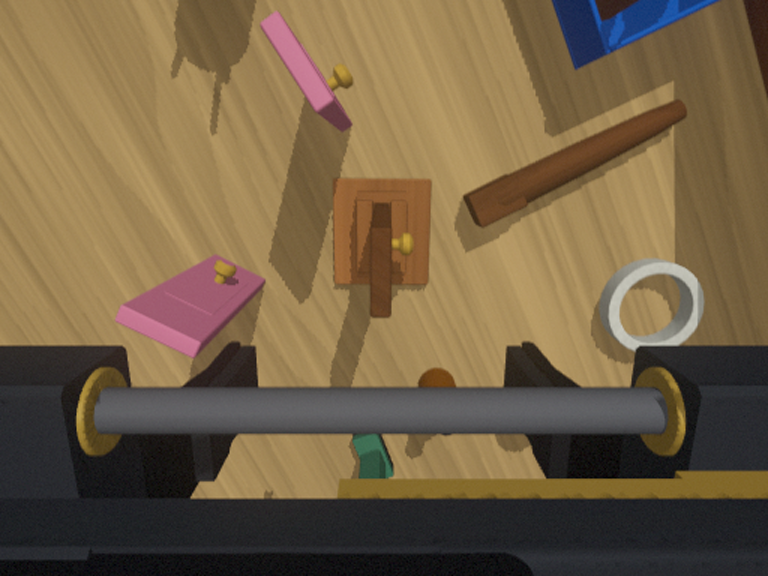

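View pics/w7c.png

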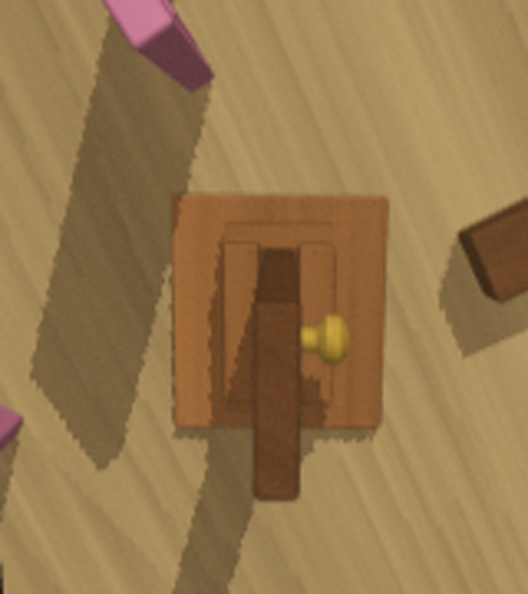

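```bash
python3 - <<'E'
from h import *
tool=([.5783,.2051,.3369],[1.521,.972,-1.527])
L=np.array([(-7,30,210),(7,30,210),(-7,-30,210),(7,-30,210)])/1e3
px=uc([(257,303),(300,303),(254,498),(298,498)],(170,60),3.3)
v,r=fit([('wrist',L,px,tool)],[.579,.204,-.44]);print('panel',v,np.degrees(v[2]),r.round(1))
L=np.array([(-50,55,10),(50,55,10),(50,-55,10),(-50,-55,10)])/1e3
px=uc([(175,197),(388,197),(382,428),(173,427)],(170,60),3.3)
w,r=fit([('wrist',L,px,tool)],[.579,.204,-.44]);print('cradle',w,np.degrees(w[2]),r.round(1))
plan([v[0],v[1],.165],tgt(np.degrees(v[2])))
E
```

```text
panel [ 0.57862281  0.20710304 -0.45000967] -25.783654960288626 [-0.9 -0.8  0.9 -0.6 -0.4  0.8  0.4  1. ]
cradle [ 0.57809106  0.20561758 -0.44719837] -25.622579487376804 [-1.2 -0.8  0.5 -0.2 -0.1  0.7  0.5  0.4]
t 13.7 pos [0.5788 0.2035 0.3377] w 1.001 F [-0.1  0.4 -0.6] j [ 0.36  0.36 -1.01  1.27  0.3   1.67 -1.03]
rot units [0.117 0.024 0.019]  travel units now-frame [ 0.5756 -0.0045 -0.0118]  target-frame [ 0.5756 -0.0056 -0.0105] mm [-1.000e-01  3.600e+00 -1.727e+02]
```

```bash
python3 -m jog '[{"rot":[0.1,0,0],"travel":[0.08,-0.004,-0.009],"jaw":-1},{"rot":[0,0,0],"travel":[0.13,0,0],"jaw":-1},{"rot":[0,0,0],"travel":[0.14,0,0],"jaw":-1},{"rot":[0,0,0],"travel":[0.12,0,0],"jaw":-1},{"rot":[0,0,0],"travel":[0.08,0,0],"jaw":-0.7},{"rot":[0,0,0],"travel":[0.026,0,0],"jaw":-0.4},{"rot":[0,0,0],"travel":[0,0,0],"jaw":-0.2},{"rot":[0,0,0],"travel":[0,0,0],"jaw":-0.2}]'
python3 -c "
from h import *
plan([.5785,.206,.165],tgt(-25.6))
im=ctrl.get_image('wrist');cv2.imwrite('pics/w8.png',cv2.resize(im[:,:,::-1],None,fx=1.5,fy=1.5,interpolation=cv2.INTER_CUBIC))"
```

```text
time: 14.5
position: [0.5803, 0.2064, 0.168]
tool_rot: [1.535, 0.959, -1.532]
ft_force: [-0.2, 0.7, -0.5]
grip_width: 0.721
t 14.5 pos [0.5803 0.2064 0.168 ] w 0.721 F [-0.2  0.7 -0.5] j [ 0.37  0.42 -0.98  1.56  0.35  1.35 -1.09]
rot units [-0.056 -0.013 -0.023]  travel units now-frame [ 0.01   -0.005   0.0038]  target-frame [ 0.01   -0.005   0.0038] mm [-1.8 -0.4 -3. ]
```

View pics/w8.png

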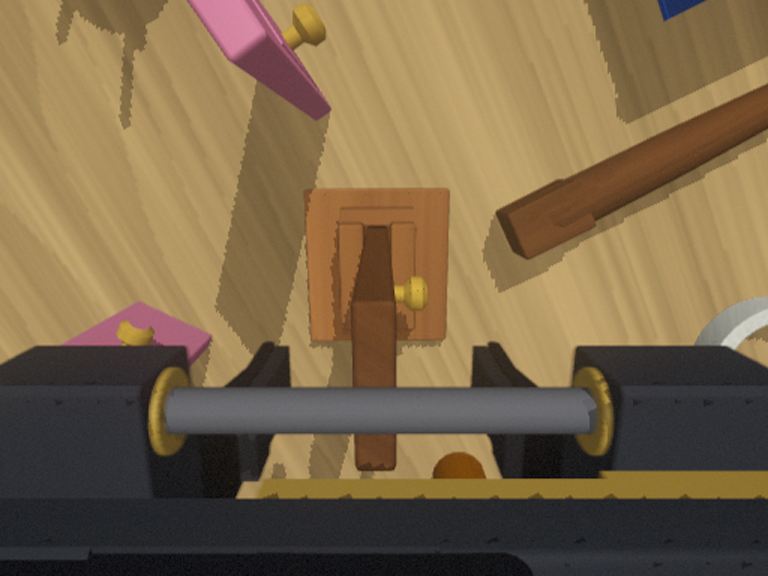

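```bash
python3 -m jog '[{"rot":[0,0,0],"travel":[0.008,-0.005,0.002],"jaw":0.2},{"rot":[0,0,0],"travel":[0,0,0],"jaw":1},{"rot":[0,0,0],"travel":[0,0,0],"jaw":1},{"rot":[0,0,0],"travel":[0,0,0],"jaw":1},{"rot":[0,0,0],"travel":[0,0,0],"jaw":1},{"rot":[0,0,0],"travel":[0,0,0],"jaw":1},{"rot":[0,0,0],"travel":[0,0,0],"jaw":1},{"rot":[0,0,0],"travel":[0,0,0],"jaw":1}]' 35
python3 -m jog '[{"rot":[0,0,0],"travel":[0,0,0],"jaw":1},{"rot":[0,0,0],"travel":[0,0,0],"jaw":1},{"rot":[0,0,0],"travel":[0,0,0],"jaw":1},{"rot":[0,0,0],"travel":[0,0,0],"jaw":1}]'
```

```text
time: 15.35
position: [0.5779, 0.207, 0.1639]
tool_rot: [1.533, 0.961, -1.533]
ft_force: [0.0, -1.2, -0.0]
grip_width: 0.156
time: 15.75
position: [0.5779, 0.207, 0.1639]
tool_rot: [1.533, 0.961, -1.533]
ft_force: [-0.1, 0.1, 1.0]
grip_width: 0.158
```

```bash
python3 -m jog '[{"rot":[0,0,0],"travel":[-0.03,0,0],"jaw":1},{"rot":[0,0,0],"travel":[-0.05,0,0],"jaw":1},{"rot":[0,0,0],"travel":[-0.06,0,0],"jaw":1},{"rot":[0,0,0],"travel":[-0.09,0,0],"jaw":1},{"rot":[0,0,0],"travel":[-0.12,0,0],"jaw":1},{"rot":[0,0,0],"travel":[-0.12,0,0],"jaw":1},{"rot":[0,0,0],"travel":[-0.08,0,0],"jaw":1},{"rot":[0,0,0],"travel":[0,0,0],"jaw":1}]' 
python3 -c "
from h import *
plan([.535,-.215,.33],tgt(-5.6))"
```

```text
time: 16.55
position: [0.579, 0.2086, 0.3341]
tool_rot: [1.539, 0.96, -1.526]
ft_force: [0.4, 0.8, -1.9]
grip_width: 0.155
t 16.55 pos [0.579  0.2086 0.3341] w 0.155 F [ 0.4  0.8 -1.9] j [ 0.36  0.36 -1.01  1.29  0.3   1.65 -1.05]
rot units [-4.039 -0.055 -0.067]  travel units now-frame [0.0085 0.4824 1.3353]  target-frame [ 0.0138 -0.0082  1.4197] mm [ -44.  -423.6   -4.1]
```

```bash
python3 -m jog '[{"rot":[-0.81,0,0],"travel":[0,0,0],"jaw":1},{"rot":[-0.81,0,0],"travel":[0,0,0],"jaw":1},{"rot":[-0.81,0,0],"travel":[0,0,0],"jaw":1},{"rot":[-0.81,0,0],"travel":[0,0,0],"jaw":1},{"rot":[-0.8,0,0],"travel":[0,0,0],"jaw":1},{"rot":[0,0,0],"travel":[0,0,0],"jaw":1},{"rot":[0,0,0],"travel":[0,0,0],"jaw":1}]' 
python3 -c "
from h import *
plan([.491,-.211,.33],tgt(-5.6))"
```

```text
time: 17.25
position: [0.5776, 0.2069, 0.3286]
tool_rot: [1.282, 1.161, -1.283]
ft_force: [-0.2, -0.2, -1.5]
grip_width: 0.159
t 17.25 pos [0.5776 0.2069 0.3286] w 0.159 F [-0.2 -0.2 -1.5] j [ 0.39  0.38 -1.07  1.29  0.33  1.66 -0.72]
rot units [-0.021  0.004  0.007]  travel units now-frame [-0.0042 -0.1488  1.4147]  target-frame [-0.0048 -0.1514  1.4145] mm [ -86.6 -417.9    1.4]
```

```bash
python3 -m jog '[{"rot":[0,0,0],"travel":[0,-0.01,0.1],"jaw":1},{"rot":[0,0,0],"travel":[0,-0.015,0.14],"jaw":1},{"rot":[0,0,0],"travel":[0,-0.015,0.15],"jaw":1},{"rot":[0,0,0],"travel":[0,-0.015,0.15],"jaw":1},{"rot":[0,0,0],"travel":[0,-0.015,0.15],"jaw":1},{"rot":[0,0,0],"travel":[0,-0.015,0.15],"jaw":1},{"rot":[0,0,0],"travel":[0,-0.015,0.15],"jaw":1},{"rot":[0,0,0],"travel":[0,-0.015,0.15],"jaw":1}]' 
python3 -m jog '[{"rot":[0,0,0],"travel":[0,-0.018,0.14],"jaw":1},{"rot":[0,0,0],"travel":[0,-0.018,0.13],"jaw":1},{"rot":[0,0,0],"travel":[0,0,0],"jaw":1},{"rot":[0,0,0],"travel":[0,0,0],"jaw":1}]' 
python3 -c "
from h import *
plan([.491,-.211,.33],tgt(-5.6))
plan([.491,-.211,.33],tgt(-5.6,17.5))
for n in ['wrist','side']:
  im=ctrl.get_image(n);cv2.imwrite('pics/%s9.png'%n,cv2.resize(im[:,:,::-1],None,fx=1.5,fy=1.5,interpolation=cv2.INTER_CUBIC))
"
```

```text
time: 18.05
position: [0.5092, -0.1316, 0.3292]
tool_rot: [1.282, 1.159, -1.283]
ft_force: [0.5, 0.8, -1.6]
grip_width: 0.157
time: 18.45
position: [0.4909, -0.2103, 0.3287]
tool_rot: [1.284, 1.16, -1.283]
ft_force: [-0.2, 0.6, -1.3]
grip_width: 0.161
t 18.45 pos [ 0.4909 -0.2103  0.3287] w 0.161 F [-0.2  0.6 -1.3] j [ 1.2   0.11 -0.91  1.49  0.08  1.59  0.19]
rot units [-0.043 -0.011  0.003]  travel units now-frame [-0.0044  0.0006  0.0024]  target-frame [-0.0044  0.0005  0.0024] mm [ 0.1 -0.7  1.3]
t 18.45 pos [ 0.4909 -0.2103  0.3287] w 0.161 F [-0.2  0.6 -1.3] j [ 1.2   0.11 -0.91  1.49  0.08  1.59  0.19]
rot units [-0.044 -0.004  3.503]  travel units now-frame [-0.0044  0.0006  0.0024]  target-frame [-0.0041  0.0019  0.0024] mm [ 0.1 -0.7  1.3]
```

View pics/wrist9.png

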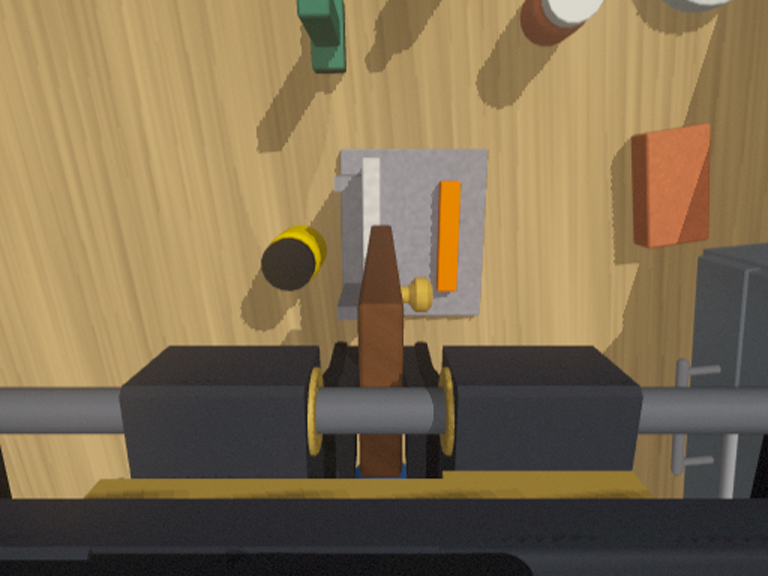

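View pics/side9.png

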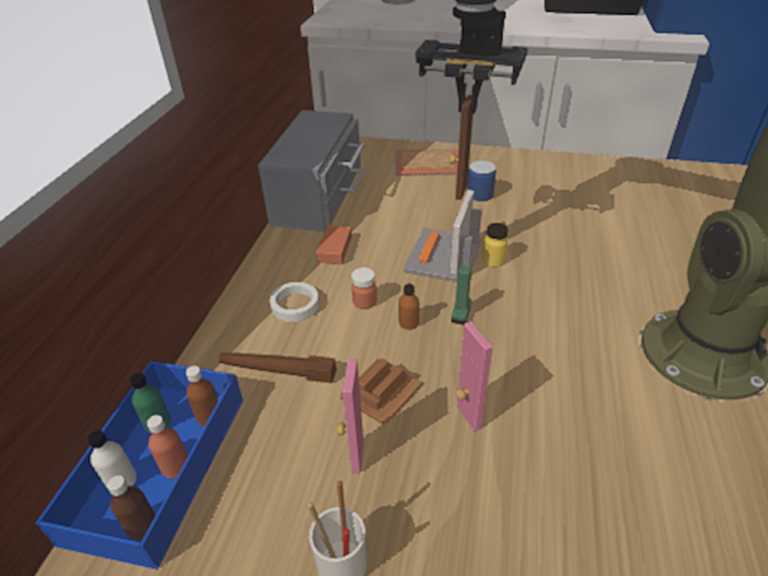

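```bash
python3 - <<'E'
from h import *
tool=([.4909,-.2103,.3287],[1.284,1.16,-1.283])
px=uc([(340,150),(488,150),(480,315),(440,181),(461,181),(457,292),(437,291),(362,157),(380,157)],(0,0),1.5)
L=np.array([(-85,85,12),(60,85,12),(60,-85,12),(12.5,55,26),(32.5,55,26),(32.5,-55,26),(12.5,-55,26),(-59,75,140),(-45,75,140)])/1e3
v,r=fit([('wrist',L,px,tool)],[.535,-.215,-.095]);print('stand',v,np.degrees(v[2]),r.round(1))
px=uc([(359,303),(404,303),(358,475),(404,475),(372,227),(391,227)],(0,0),1.5)
L=np.array([(-7,30,200),(7,30,200),(-7,-30,200),(7,-30,200),(-7,30,0),(7,30,0)])/1e3+[0,0,.3287-.154]
w,r=fit([('wrist',L,px,tool)],[.491,-.21,-.095]);print('panel',w,np.degrees(w[2]),r.round(1))
C=R.from_rotvec(tool[1]).as_matrix();print('panel rel TCP in tool mm',C.T@(np.array([w[0],w[1],.3287])-tool[0])*1e3)
E
```

```text
stand [ 0.53519863 -0.21501434 -0.10150831] -5.815997931301775 [-0.5 -0.9  0.4 -1.  -0.2  0.7  0.3 -0.2  0.2 -0.2 -0.1 -0.1  0.1  0.6
 -0.6  0.4  0.2  0.4]
panel [ 0.49102017 -0.2095514  -0.10513597] -6.0238472718489575 [-0.7 -0.5  1.  -0.4  1.   3.3 -1.   3.4 -0.7 -2.1  0.3 -2.1]
panel rel TCP in tool mm [ 5.28650116e-04  4.38548365e-02 -7.56916114e-01]
```

```bash
cat >> h.py <<'E'
ST=(.5352,-.2150,-5.75)
def lean(th,gap=0.,h=0.,s=.154):
    """gap: foot front edge short of strip (m), h height above base"""
    t=np.radians(th);c,sn=np.cos(t),np.sin(t)
    xb=.0125-gap-.014*c
    l=np.array([xb+.007*c-s*sn,-.0007,.012+h+.007*sn+s*c])
    return R.from_euler('z',ST[2],degrees=True).apply(l)+[ST[0],ST[1],0], tgt(ST[2],th)
E
python3 -m jog '[{"rot":[0,0,0.7],"travel":[0,0,0],"jaw":1},{"rot":[0,0,0.7],"travel":[0,0,0],"jaw":1},{"rot":[0,0,0.7],"travel":[0,0,0],"jaw":1},{"rot":[0,0,0.7],"travel":[0,0,0],"jaw":1},{"rot":[0,0,0.7],"travel":[0,0,0],"jaw":1},{"rot":[0,0,0],"travel":[0,0,0],"jaw":1},{"rot":[0,0,0],"travel":[0,0,0],"jaw":1}]' 
python3 -c "
from h import *
plan(*lean(17.5,.002,.03))
plan(*lean(17.5,.002,.0))
for n in ['side']:
  im=ctrl.get_image(n);cv2.imwrite('pics/%s10.png'%n,cv2.resize(im[40:200,230:370,::-1],None,fx=4,fy=4,interpolation=cv2.INTER_CUBIC))
"
```

```text
time: 19.25
position: [0.4916, -0.2081, 0.3291]
tool_rot: [1.395, 0.924, -1.055]
ft_force: [0.6, -0.0, -1.7]
grip_width: 0.156
t 19.25 pos [ 0.4916 -0.2081  0.3291] w 0.156 F [ 0.6 -0.  -1.7] j [ 1.33 -0.24 -0.74  1.75 -0.31  1.31  0.53]
rot units [0.049 0.001 0.016]  travel units now-frame [ 0.4408 -0.1329  0.0102]  target-frame [ 0.4406 -0.1335  0.0108] mm [   1.2   -3.4 -138.1]
t 19.25 pos [ 0.4916 -0.2081  0.3291] w 0.156 F [ 0.6 -0.  -1.7] j [ 1.33 -0.24 -0.74  1.75 -0.31  1.31  0.53]
rot units [0.049 0.001 0.016]  travel units now-frame [ 0.5362 -0.1628  0.0101]  target-frame [ 0.5359 -0.1635  0.0108] mm [   1.2   -3.4 -168.1]
```

View pics/side10.png

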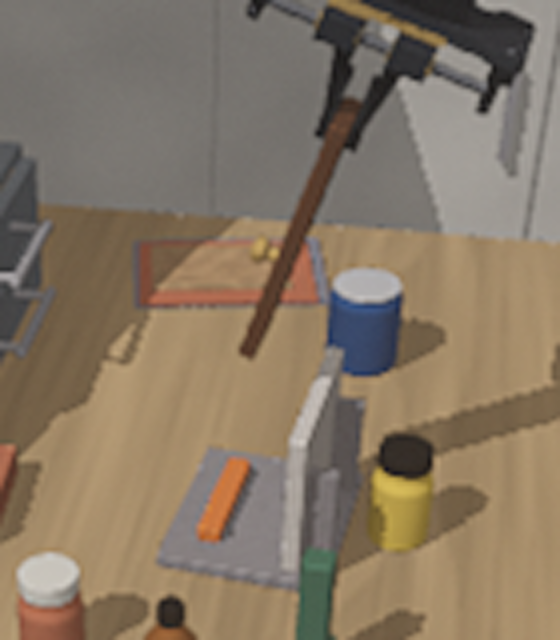

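```bash
python3 -m jog '[{"rot":[0.05,0,0.01],"travel":[0.06,-0.018,0.01],"jaw":1},{"rot":[0,0,0],"travel":[0.1,-0.03,0],"jaw":1},{"rot":[0,0,0],"travel":[0.11,-0.033,0],"jaw":1},{"rot":[0,0,0],"travel":[0.1,-0.03,0],"jaw":1},{"rot":[0,0,0],"travel":[0.06,-0.018,0],"jaw":1},{"rot":[0,0,0],"travel":[0.01,-0.004,0],"jaw":1},{"rot":[0,0,0],"travel":[0,0,0],"jaw":1},{"rot":[0,0,0],"travel":[0,0,0],"jaw":1}]' 
python3 -c "
from h import *
plan(*lean(17.5,.002,.03))
plan(*lean(17.5,.002,.0))
im=ctrl.get_image('wrist');cv2.imwrite('pics/w11.png',cv2.resize(im[:,:,::-1],None,fx=1.5,fy=1.5,interpolation=cv2.INTER_CUBIC))
for n in ['side']:
  im=ctrl.get_image(n);cv2.imwrite('pics/%s11.png'%n,cv2.resize(im[60:220,230:370,::-1],None,fx=4,fy=4,interpolation=cv2.INTER_CUBIC))
"
```

```text
time: 20.1
position: [0.4941, -0.2127, 0.1926]
tool_rot: [1.401, 0.919, -1.055]
ft_force: [0.3, 0.3, -0.7]
grip_width: 0.153
t 20.1 pos [ 0.4941 -0.2127  0.1926] w 0.153 F [ 0.3  0.3 -0.7] j [ 1.33 -0.17 -0.8   1.98 -0.29  1.02  0.53]
rot units [-0.013 -0.004 -0.032]  travel units now-frame [ 0.0038 -0.0061 -0.0037]  target-frame [ 0.0038 -0.0061 -0.0037] mm [-1.3  1.2 -1.6]
t 20.1 pos [ 0.4941 -0.2127  0.1926] w 0.153 F [ 0.3  0.3 -0.7] j [ 1.33 -0.17 -0.8   1.98 -0.29  1.02  0.53]
rot units [-0.013 -0.004 -0.032]  travel units now-frame [ 0.099  -0.0364 -0.0036]  target-frame [ 0.0991 -0.0362 -0.0037] mm [ -1.3   1.2 -31.6]
```

View pics/side11.png

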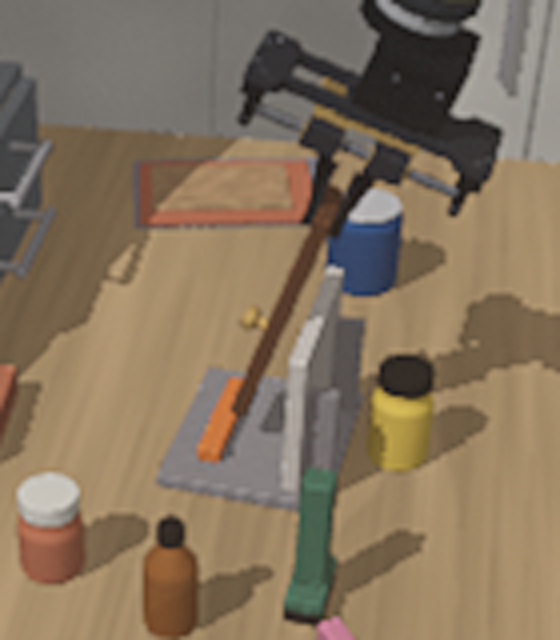

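View pics/w11.png

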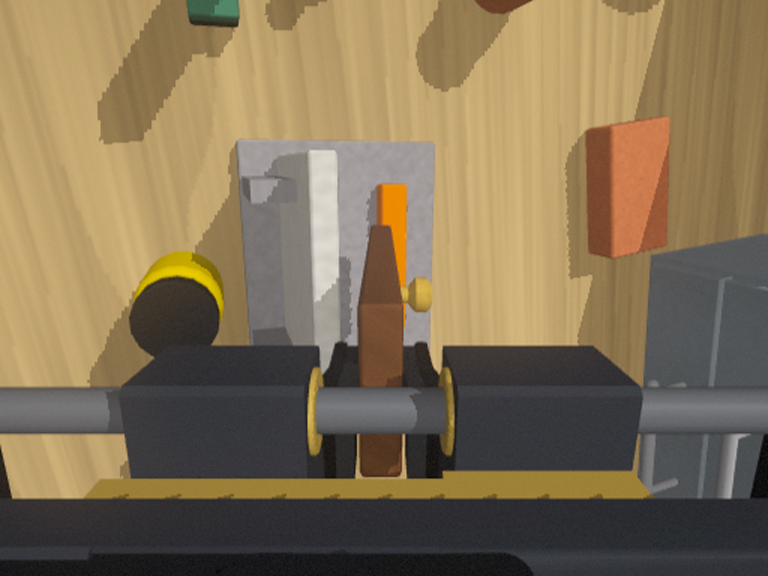

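```bash
python3 -m jog '[{"rot":[0,0,0],"travel":[0.03,-0.0145,-0.003],"jaw":1},{"rot":[0,0,0],"travel":[0.03,-0.0095,0],"jaw":1},{"rot":[0,0,0],"travel":[0.02,-0.0063,0],"jaw":1},{"rot":[0,0,0],"travel":[0.01,-0.0032,0],"jaw":1},{"rot":[0,0,0],"travel":[0,0,0],"jaw":1},{"rot":[0,0,0],"travel":[0,0,0],"jaw":1}]' 
python3 -c "
from h import *
plan(*lean(17.5,.002,.0))
im=ctrl.get_image('wrist');cv2.imwrite('pics/w12.png',cv2.resize(im[:,:,::-1],None,fx=1.5,fy=1.5,interpolation=cv2.INTER_CUBIC))
for n in ['side']:
  im=ctrl.get_image(n);cv2.imwrite('pics/%s12.png'%n,cv2.resize(im[80:220,250:350,::-1],None,fx=5,fy=5,interpolation=cv2.INTER_CUBIC))
"
```

```text
time: 20.8
position: [0.4915, -0.2115, 0.1623]
tool_rot: [1.401, 0.92, -1.057]
ft_force: [0.2, 0.7, -1.8]
grip_width: 0.156
t 20.8 pos [ 0.4915 -0.2115  0.1623] w 0.156 F [ 0.2  0.7 -1.8] j [ 1.33 -0.15 -0.82  2.02 -0.28  0.95  0.53]
rot units [-0.024 -0.009 -0.009]  travel units now-frame [ 0.0056  0.003  -0.0006]  target-frame [ 0.0056  0.003  -0.0006] mm [ 1.4  0.  -1.3]
```

View pics/side12.png

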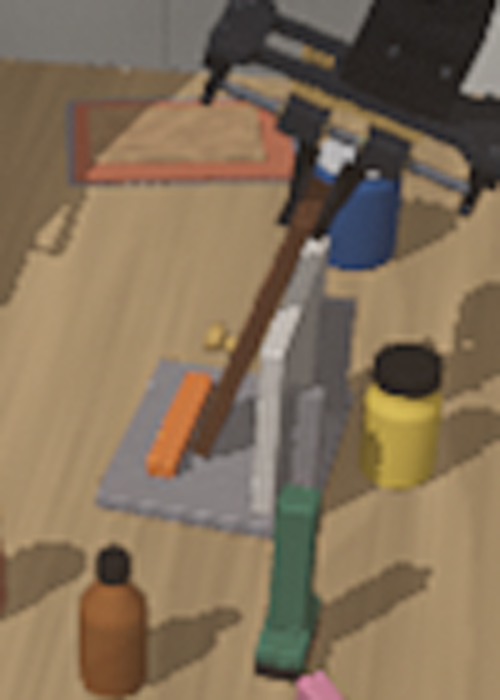

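View pics/w12.png

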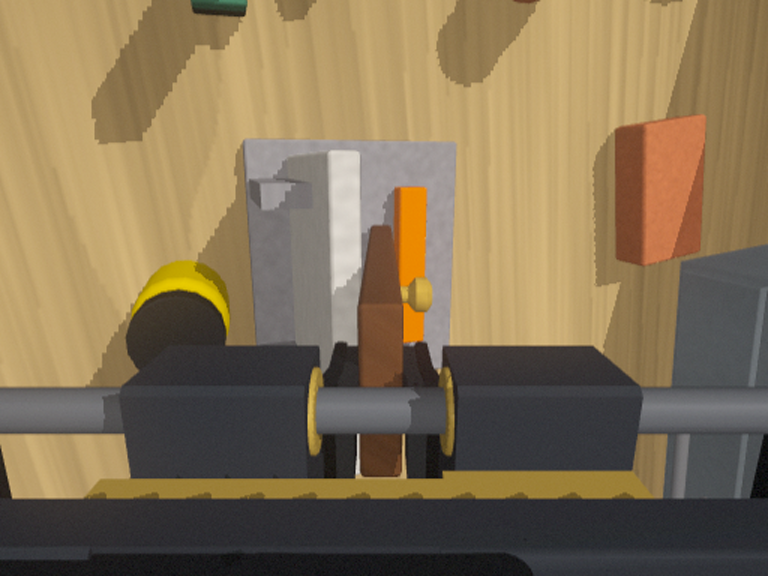

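```bash
python3 -m jog '[{"rot":[0,0,0],"travel":[0.002,0.0064,0],"jaw":1},{"rot":[0,0,0],"travel":[0.0032,-0.001,0],"jaw":1},{"rot":[0,0,0],"travel":[0,0,0],"jaw":1}]' 
python3 -m jog '[{"rot":[0,0,0],"travel":[0.0032,-0.001,0],"jaw":1},{"rot":[0,0,0],"travel":[0,0,0],"jaw":1},{"rot":[0,0,0],"travel":[0,0,0],"jaw":1}]' 
python3 -c "
from h import *
plan(*lean(17.5,.00,.0))"
```

```text
time: 21.2
position: [0.4935, -0.2116, 0.1612]
tool_rot: [1.401, 0.92, -1.057]
ft_force: [0.4, -1.2, -1.2]
grip_width: 0.158
time: 21.5
position: [0.4937, -0.2118, 0.1607]
tool_rot: [1.401, 0.92, -1.057]
ft_force: [-1.0, -0.7, 1.9]
grip_width: 0.152
t 21.5 pos [ 0.4937 -0.2118  0.1607] w 0.152 F [-1.  -0.7  1.9] j [ 1.33 -0.14 -0.82  2.02 -0.27  0.95  0.52]
rot units [-0.023 -0.004 -0.015]  travel units now-frame [ 0.0001  0.004  -0.0009]  target-frame [ 0.0001  0.004  -0.0009] mm [1.2 0.2 0.3]
```

```bash
python3 -m jog '[{"rot":[0,0,0],"travel":[0.001,0.0032,0],"jaw":1},{"rot":[0,0,0],"travel":[0,0,0],"jaw":1}]' 
python3 -m jog '[{"rot":[0,0,0],"travel":[0.001,0.0032,0],"jaw":1},{"rot":[0,0,0],"travel":[0,0,0],"jaw":1}]' 
python3 -m jog '[{"rot":[0,0,0],"travel":[0.001,0.0032,0],"jaw":1},{"rot":[0,0,0],"travel":[0,0,0],"jaw":1}]' 
```

```text
time: 21.7
position: [0.4945, -0.212, 0.1608]
tool_rot: [1.401, 0.92, -1.057]
ft_force: [-3.0, 1.1, 4.9]
grip_width: 0.16
time: 21.9
position: [0.4953, -0.2121, 0.161]
tool_rot: [1.4, 0.921, -1.058]
ft_force: [-4.2, 1.5, 7.7]
grip_width: 0.156
time: 22.1
position: [0.4961, -0.2123, 0.1612]
tool_rot: [1.4, 0.921, -1.058]
ft_force: [-6.4, 1.6, 10.9]
grip_width: 0.159
```

```bash
python3 -c "
from h import *
plan(*lean(17.5,.00,.0))
im=ctrl.get_image('wrist');cv2.imwrite('pics/w13.png',cv2.resize(im[60:320,150:350,::-1],None,fx=2.6,fy=2.6,interpolation=cv2.INTER_CUBIC))
im=ctrl.get_image('side');cv2.imwrite('pics/side13.png',cv2.resize(im[120:190,260:330,::-1],None,fx=8,fy=8,interpolation=cv2.INTER_CUBIC))
"
```

```text
t 22.1 pos [ 0.4961 -0.2123  0.1612] w 0.159 F [-6.4  1.6 10.9] j [ 1.33 -0.13 -0.83  2.01 -0.26  0.95  0.51]
rot units [-0.022 -0.001  0.003]  travel units now-frame [-0.0008 -0.0044 -0.0018]  target-frame [-0.0008 -0.0044 -0.0018] mm [-1.3  0.7 -0.2]
```

View pics/side13.png

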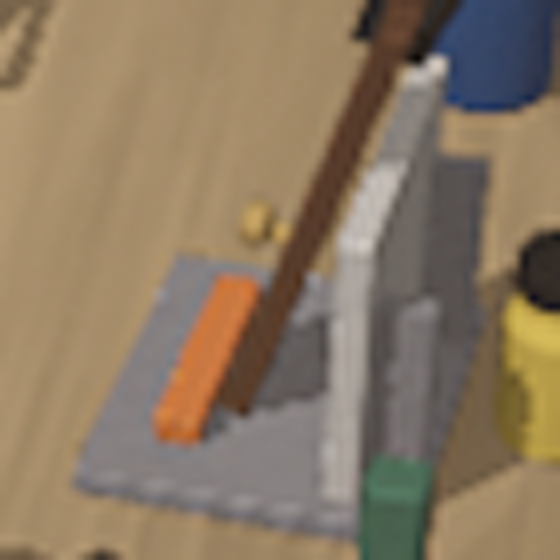

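View pics/w13.png

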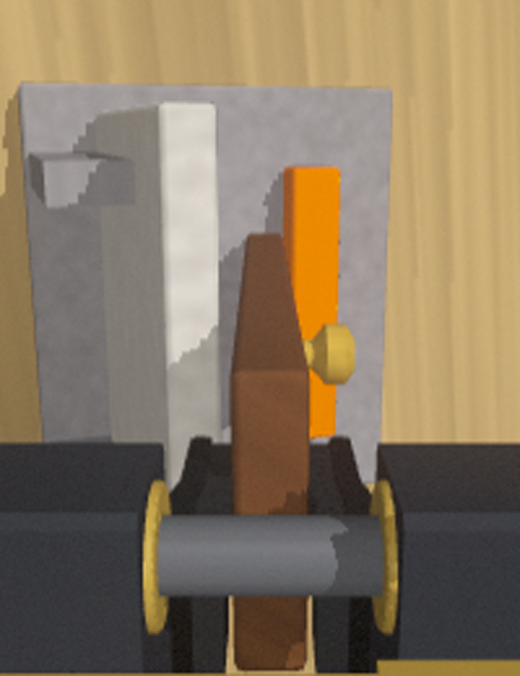

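```bash
python3 - <<'E'
from h import *
s=ctrl.get_state();print(s['position'],s['tool_rot'],s['ft_force'])
tool=([.4961,-.2123,.1612],[1.4,.921,-1.058])
Rz=R.from_euler('z',ST[2],degrees=True)
for g in (0,.002,.004):
  L=np.array([(.0125-g,.03,.0166),(.0125-g-.0133,.03,.012),(.0125,.03,.026),(.0125,.055,.026),(.0325,.055,.026),(-.045,.075,.14)])
  p=proj('wrist',Rz.apply(L)+[ST[0],ST[1],0],tool)
  print(g,((p-[150,60]+.5)*2.6-.5).round(0).tolist())
E
```

```text
[ 0.49608383 -0.21231959  0.1611614 ] [ 1.40014274  0.92070431 -1.05812627] [-6.17023517  1.49983259  9.91782918]
0 [[287.0, 231.0], [251.0, 231.0], [294.0, 234.0], [295.0, 167.0], [344.0, 166.0], [220.0, 101.0]]
0.002 [[282.0, 231.0], [246.0, 231.0], [294.0, 234.0], [295.0, 167.0], [344.0, 166.0], [220.0, 101.0]]
0.004 [[277.0, 231.0], [241.0, 231.0], [294.0, 234.0], [295.0, 167.0], [344.0, 166.0], [220.0, 101.0]]
```

```bash
python3 -c "
from h import *
plan(*lean(17.5,.00,.0))
plan(*lean(18.5,.00,.0))
plan(*lean(19.1,.00,.0))
"
```

```text
t 22.2 pos [ 0.4961 -0.2123  0.1612] w 0.156 F [-6.2  1.5  9.9] j [ 1.33 -0.13 -0.83  2.01 -0.26  0.95  0.51]
rot units [-0.023 -0.     0.003]  travel units now-frame [-0.0007 -0.0043 -0.0018]  target-frame [-0.0007 -0.0043 -0.0018] mm [-1.2  0.7 -0.2]
t 22.2 pos [ 0.4961 -0.2123  0.1612] w 0.156 F [-6.2  1.5  9.9] j [ 1.33 -0.13 -0.83  2.01 -0.26  0.95  0.51]
rot units [-0.023 -0.     0.203]  travel units now-frame [-0.001  -0.013  -0.0018]  target-frame [-0.0012 -0.013  -0.0018] mm [-3.7  0.9 -0.9]
t 22.2 pos [ 0.4961 -0.2123  0.1612] w 0.156 F [-6.2  1.5  9.9] j [ 1.33 -0.13 -0.83  2.01 -0.26  0.95  0.51]
rot units [-0.023  0.     0.323]  travel units now-frame [-0.001  -0.0183 -0.0018]  target-frame [-0.0016 -0.0182 -0.0018] mm [-5.2  1.1 -1.3]
```

```bash
python3 -m jog '[{"rot":[-0.02,0,0.08],"travel":[-0.0005,-0.004,-0.001],"jaw":1},{"rot":[0,0,0.08],"travel":[-0.0005,-0.004,0],"jaw":1},{"rot":[0,0,0.08],"travel":[-0.0005,-0.004,0],"jaw":1},{"rot":[0,0,0.08],"travel":[0,-0.004,0],"jaw":1},{"rot":[0,0,0],"travel":[0,0,0],"jaw":1},{"rot":[0,0,0],"travel":[0,0,0],"jaw":1}]' 
python3 -c "
from h import *
plan(*lean(19.1,.00,.0))
im=ctrl.get_image('wrist');cv2.imwrite('pics/w14.png',cv2.resize(im[60:320,150:350,::-1],None,fx=2.6,fy=2.6,interpolation=cv2.INTER_CUBIC))
im=ctrl.get_image('side');cv2.imwrite('pics/side14.png',cv2.resize(im[80:190,260:340,::-1],None,fx=6,fy=6,interpolation=cv2.INTER_CUBIC))
"
```

```text
time: 22.8
position: [0.4917, -0.2116, 0.1597]
tool_rot: [1.408, 0.898, -1.036]
ft_force: [-4.1, 1.2, 5.5]
grip_width: 0.159
t 22.8 pos [ 0.4917 -0.2116  0.1597] w 0.159 F [-4.1  1.2  5.5] j [ 1.32 -0.17 -0.8   2.05 -0.32  0.92  0.57]
rot units [-0.006  0.002 -0.011]  travel units now-frame [-0.0014 -0.0026 -0.0009]  target-frame [-0.0014 -0.0026 -0.0009] mm [-0.8  0.3  0.1]
```

View pics/side14.png

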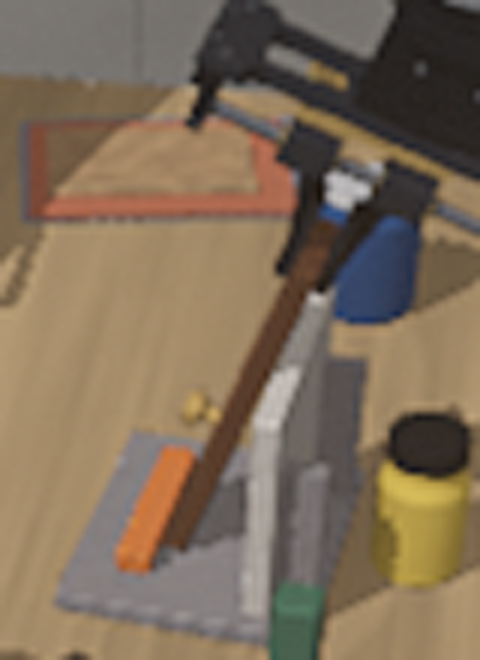

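View pics/w14.png

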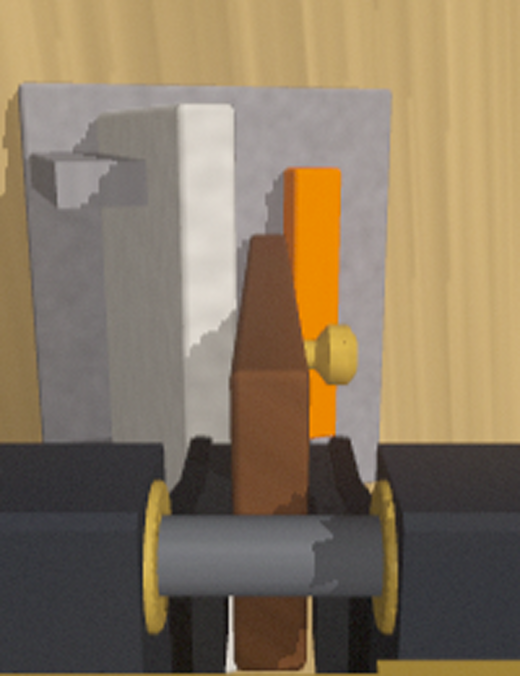

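```bash
python3 -m jog '[{"rot":[0,0,0],"travel":[0,-0.003,0],"jaw":1},{"rot":[0,0,0],"travel":[0,0,0],"jaw":1}]';python3 -m jog '[{"rot":[0,0,0.03],"travel":[0,-0.003,0],"jaw":1},{"rot":[0,0,0],"travel":[0,0,0],"jaw":1}]'
```

```text
time: 23.1
position: [0.4912, -0.2116, 0.1595]
tool_rot: [1.408, 0.898, -1.035]
ft_force: [-3.1, 1.0, 4.8]
grip_width: 0.157
time: 23.3
position: [0.491, -0.2115, 0.1595]
tool_rot: [1.41, 0.894, -1.032]
ft_force: [0.0, -0.3, 4.8]
grip_width: 0.156
```

```bash
python3 -m jog '[{"rot":[0,0,0],"travel":[0,0,0],"jaw":0.6},{"rot":[0,0,0],"travel":[0,0,0],"jaw":0.5},{"rot":[0,0,0],"travel":[0,0,0],"jaw":0.4},{"rot":[0,0,0],"travel":[0,0,0],"jaw":0.4},{"rot":[0,0,0],"travel":[0,0,0],"jaw":0.4}]' 20
python3 -c "
from h import *
plan(*lean(19.1,.00,.0))
im=ctrl.get_image('wrist');cv2.imwrite('pics/w15.png',cv2.resize(im[60:320,150:350,::-1],None,fx=2.6,fy=2.6,interpolation=cv2.INTER_CUBIC))
"
```

```text
time: 23.8
position: [0.4899, -0.2108, 0.1583]
tool_rot: [1.41, 0.898, -1.033]
ft_force: [0.3, 0.5, -0.5]
grip_width: 0.292
t 23.8 pos [ 0.4899 -0.2108  0.1583] w 0.292 F [ 0.3  0.5 -0.5] j [ 1.32 -0.18 -0.79  2.06 -0.33  0.92  0.58]
rot units [-0.005 -0.012 -0.033]  travel units now-frame [-0.0037  0.0048  0.001 ]  target-frame [-0.0037  0.0047  0.001 ] mm [ 0.9 -0.4  1.5]
```

View pics/w15.png

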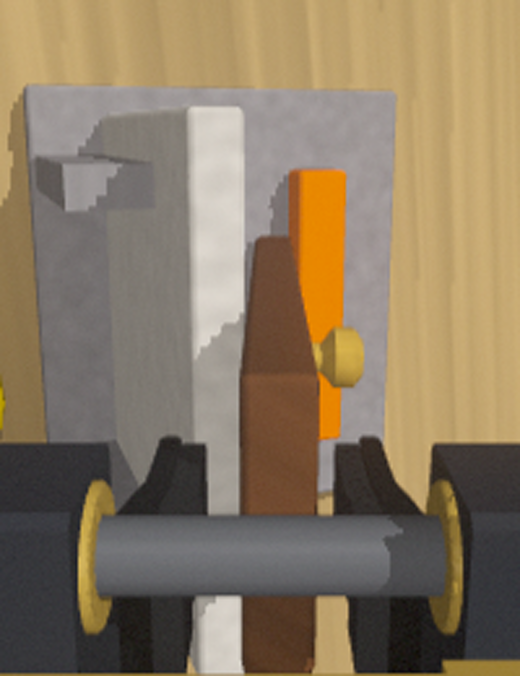

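```bash
python3 -m jog '[{"rot":[0,0,0],"travel":[-0.03,0.008,0],"jaw":0.2},{"rot":[0,0,0],"travel":[-0.05,0,0],"jaw":0.2},{"rot":[0,0,0],"travel":[-0.07,0,0],"jaw":0.2},{"rot":[0,0,0],"travel":[-0.07,0,0],"jaw":0.2},{"rot":[0,0,0],"travel":[-0.04,0,0],"jaw":0.2},{"rot":[0,0,0],"travel":[0,0,0],"jaw":0.2}]'
python3 -c "
from h import *
plan([.46,-.208,.35],tgt(-5.75))"
```

```text
time: 24.45
position: [0.4676, -0.2096, 0.2357]
tool_rot: [1.408, 0.892, -1.032]
ft_force: [1.2, -0.2, -0.2]
grip_width: 0.403
t 24.45 pos [ 0.4676 -0.2096  0.2357] w 0.403 F [ 1.2 -0.2 -0.2] j [ 1.25 -0.29 -0.65  1.99 -0.37  1.11  0.62]
rot units [-3.000e-03  2.400e-02 -3.899e+00]  travel units now-frame [-0.3676  0.103  -0.0019]  target-frame [-0.3809 -0.0256 -0.0026] mm [ -7.6   1.6 114.3]
```

```bash
python3 -m jog '[{"rot":[0,0,-0.8],"travel":[0,0,0],"jaw":0.2},{"rot":[0,0,-0.8],"travel":[0,0,0],"jaw":0.2},{"rot":[0,0,-0.8],"travel":[-0.05,0,0],"jaw":0.2},{"rot":[0,0,-0.8],"travel":[-0.08,0,0],"jaw":0.2},{"rot":[0,0,-0.7],"travel":[-0.1,0,0],"jaw":0.2},{"rot":[0,0,0],"travel":[-0.1,0,0],"jaw":0.2},{"rot":[0,0,0],"travel":[0,0,0],"jaw":0.2},{"rot":[0,0,0],"travel":[0,0,0],"jaw":0.2}]'
python3 -c "
from h import *
plan([.46,-.208,.35],tgt(-5.75))
im=ctrl.get_image('wrist');cv2.imwrite('pics/w16.png',cv2.resize(im[:,:,::-1],None,fx=1.5,fy=1.5,interpolation=cv2.INTER_CUBIC))
im=ctrl.get_image('side');cv2.imwrite('pics/side16.png',cv2.resize(im[80:190,260:340,::-1],None,fx=6,fy=6,interpolation=cv2.INTER_CUBIC));cv2.imwrite('pics/side16f.png',im[:,:,::-1])
im=ctrl.get_image('top');cv2.imwrite('pics/top16.png',cv2.resize(im[180:290,270:390,::-1],None,fx=5,fy=5,interpolation=cv2.INTER_CUBIC));cv2.imwrite('pics/top16f.png',im[:,:,::-1])
"
```

```text
time: 25.25
position: [0.4595, -0.2079, 0.3312]
tool_rot: [1.282, 1.164, -1.284]
ft_force: [0.4, -0.8, -0.4]
grip_width: 0.399
t 25.25 pos [ 0.4595 -0.2079  0.3312] w 0.399 F [ 0.4 -0.8 -0.4] j [ 1.24  0.01 -0.87  1.55  0.01  1.59  0.27]
rot units [ 0.004 -0.016  0.035]  travel units now-frame [-0.0626  0.0016  0.0002]  target-frame [-0.0626  0.0017  0.0003] mm [ 0.5 -0.1 18.8]
```

View pics/w16.png

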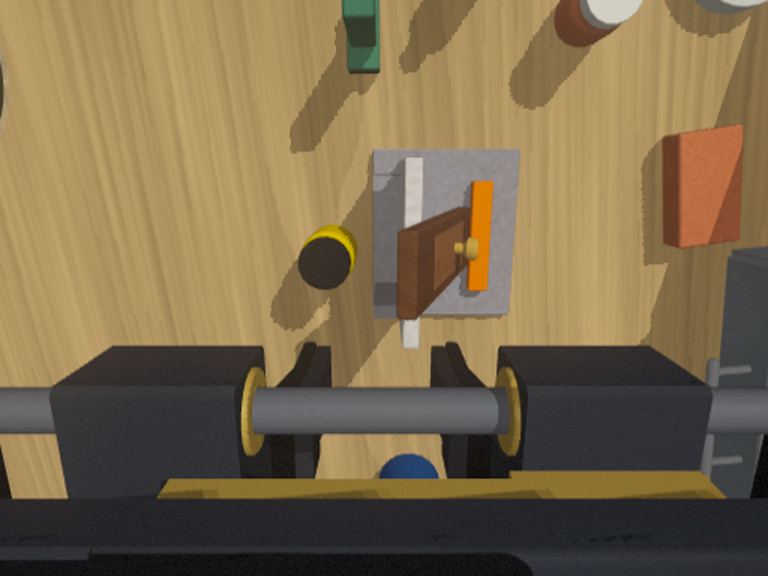

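View pics/side16.png

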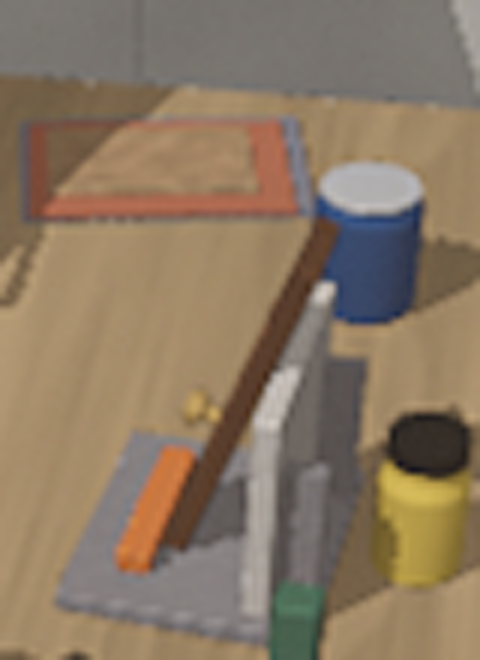

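View pics/top16f.png

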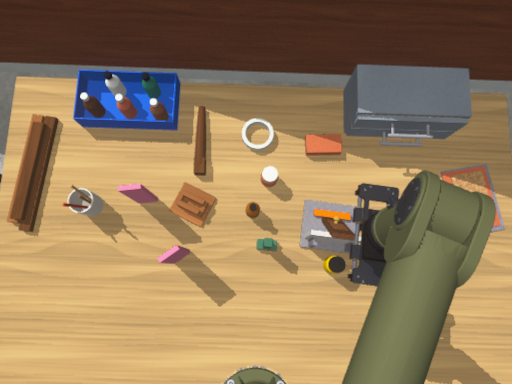

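View pics/side16f.png

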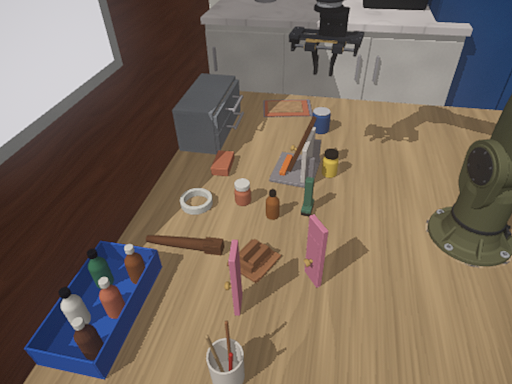

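```bash
python3 - <<'E'
import cv2
a=cv2.imread('pics/w16.png');cv2.imwrite('pics/w16c.png',cv2.resize(a[140:360,360:530],None,fx=3,fy=3,interpolation=cv2.INTER_CUBIC))
E
```

```text
(no output)
```

View pics/w16c.png

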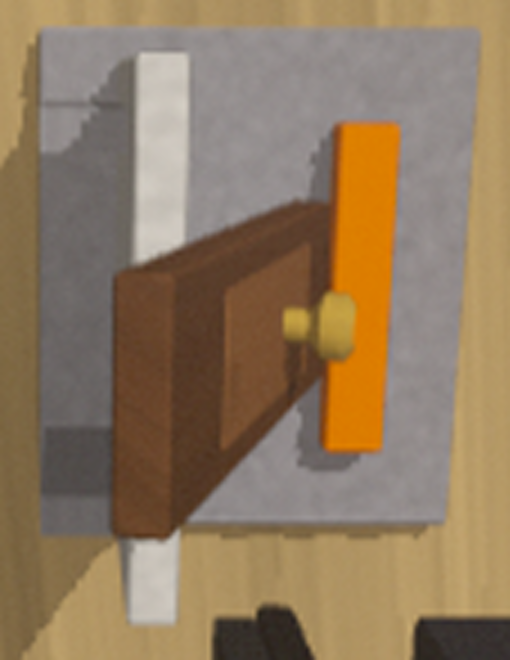

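```bash
python3 - <<'E'
from h import *
tool=([.4595,-.2079,.3312],[1.282,1.164,-1.284])
def P(p): return uc(uc(p,(360,140),3),(0,0),1.5)
L=np.array([(12.5,55,26),(32.5,55,26),(32.5,-55,26),(12.5,-55,26),(-59,75,140),(-45,75,140),(-59,-75,140),(-45,-75,140)])/1e3
v,r=fit([('wrist',L,P([(337,123),(400,123),(382,451),(323,450),(135,53),(189,53),(128,623),(177,622)]),tool)],[.535,-.215,-.1]);print('stand',v,np.degrees(v[2]),r.round(1))
S=R.from_euler('z',v[2])
Lp=np.array([(-7,30,200),(7,30,200),(7,-30,200),(-7,-30,200),(7,30,75+0),(28,0,75)])/1e3
px=P([(115,273),(177,275),(170,537),(115,535),(0,0),(345,328)]);use=[0,1,2,3,5]
def f(q):
    x,y,yaw,th=q
    A=R.from_euler('z',yaw)*R.from_euler('y',-th)
    t=th; zc=.012+.007*np.sin(t)
    W=S.apply(A.apply(Lp[use])+[x,y,zc])+[v[0],v[1],0]
    return (proj('wrist',W,tool)-px[use]).ravel()
s=least_squares(f,[.006,0,0,.33]);q=s.x
print('foot centre mm',q[:2]*1e3,'yaw,lean deg',np.degrees(q[2:]),'res',s.fun.round(1))
t=q[3];print('front-foot edge x',(q[0]+.007*np.cos(t))*1e3,'back face x at z140', (q[0]-.007*np.cos(t)-.128*np.tan(t))*1e3)
E
```

```text
stand [ 0.53407623 -0.21458372 -0.10053178] -5.760046542428541 [ 0.5 -0.5  0.4 -0.5  0.2  0.4  0.2  0.6 -0.7 -0.7  0.1 -0.7 -0.6  1.1
  0.   1.3]
foot centre mm [ 0.65608508 -0.36623253] yaw,lean deg [-0.17941778 17.12381801] res [-0.3 -1.2  0.4 -1.   0.5  1.8 -1.   1.   0.4 -0.5]
front-foot edge x 7.345779975586839 back face x at z140 -45.46980484825859
```

```bash
python3 - <<'E'
from h import *
tool=([.4595,-.2079,.3312],[1.282,1.164,-1.284])
v=[.53408,-.21458,-.10053];S=R.from_euler('z',v[2])
inv=lambda p:(((p+.5)*1.5-.5-[360,140])+.5)*3-.5
for g in (0,.0025,.005):
    # lean so back touches board edge
    from scipy.optimize import brentq
    h=lambda t:.0125-g-.014*np.cos(t)-.128*np.tan(t)+.045
    t=brentq(h,.1,.6);xc=.0125-g-.007*np.cos(t)
    A=R.from_euler('y',-t)
    L=np.array([(7,30,0),(7,-30,0),(-7,30,0),(7,30,200),(7,-30,200),(-7,30,200),(-7,-30,200),(28,0,75)])/1e3
    W=S.apply(A.apply(L)+[xc,-.0004,.012+.007*np.sin(t)])+[v[0],v[1],0]
    print(g,np.degrees(t).round(1),inv(proj('wrist',W,tool)).round(0).tolist())
E
```

```text
0 19.1 [[331.0, 198.0], [323.0, 376.0], [289.0, 197.0], [171.0, 270.0], [166.0, 544.0], [108.0, 268.0], [105.0, 538.0], [356.0, 326.0]]
0.0025 18.0 [[323.0, 198.0], [315.0, 376.0], [281.0, 197.0], [176.0, 271.0], [171.0, 545.0], [112.0, 268.0], [109.0, 539.0], [352.0, 326.0]]
0.005 17.0 [[315.0, 198.0], [308.0, 376.0], [273.0, 197.0], [181.0, 271.0], [176.0, 546.0], [116.0, 269.0], [114.0, 541.0], [348.0, 326.0]]
```

```bash
python3 - <<'E'
import cv2
a=cv2.imread('pics/w16.png');cv2.imwrite('pics/w16d.png',cv2.resize(a[195:285,430:500],None,fx=8,fy=6.5,interpolation=cv2.INTER_CUBIC))
E
```

```text
(no output)
```

View pics/w16d.png

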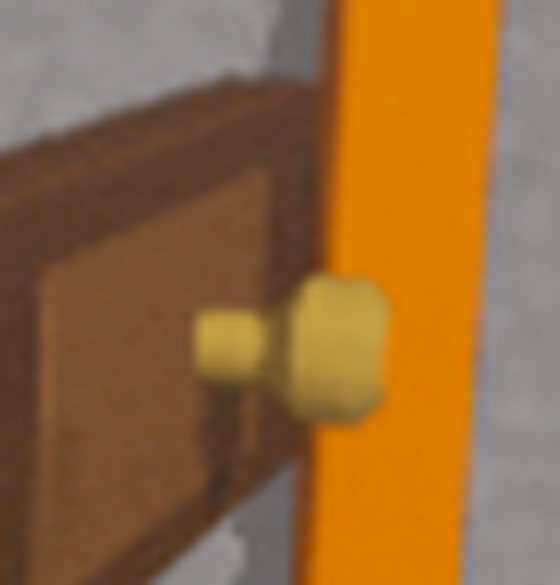

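```bash
python3 -c "
from h import *
print(ctrl.close_job()); print(ctrl.get_state()['time'])"
```

```text
the job is handed in; nothing more can be done
None
the job is handed in; nothing more can be done
```

The job is done and handed in, at about 25.4 s of the 70 s allowed.

**Strip:** I gripped the pressing block by its handle and centred it on the strip to about 1 mm and square to about 1° (one two-point reading of the block's yaw gave 2°, which I put down to reading noise). I pressed until it stopped hard at the home height, at about 19 N. Afterwards the side view showed no gap or undercut under the strip. The block went back upright where it had stood, turned by about 25°.

**Panel:** I took the dark panel, not the pink ones, out of the cradle and lowered it tilted behind the strip. I pushed the foot against the strip, tilted it until it met the back board, then released it and backed away.

**Last checks:**
- **Seat:** In the last pictures the panel leans on the board with the knob facing out, within about 1 mm of the strip's middle and square to within about 1°.
- **Disagreement:** A numeric fit on the panel's top corners and knob gave a 17.1° lean, with the foot about 5 mm short of the strip. The close crop of the foot itself matched a foot against the strip and a lean of about 19°. I trusted the close crop.
- **Bystanders:** The other things looked unmoved in the top and side views.
- **Limits:** The highest wrist reading I saw was about 18 N. Joint 2 came within 0.01 rad of its lower limit (-0.29 against -0.3) while backing away, but I saw no reading past it.

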